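Load the standards into the sampler enclosure

ROBOT

A 7-joint arm with a two-finger parallel gripper is mounted at the origin on the work surface. World frame = base frame: x ahead of the robot, y to its left, z up, the work surface at z = 0. Lengths are in m, angles in degrees, forces in N, time in s.
With the tool pointing down it reaches from about 0.425 to 0.875 m from the base axis. Payload 4.7 kg.
Tool frame: the origin (TCP) lies on the centre line of the jaws, within the pads' length; the fingertips stand 25 mm ahead of it and the grasp point (between the pads) lies 6 mm ahead of it; z points along the fingers, y is the direction in which the jaws open and shut (so a half turn about z gives the same grasp; the last joint's range is limited). The gripper opens to 87 mm and grips with 3 to 60 N. Pads are 19 mm wide; open, the fingers measure 117 mm over their backs; the gripper's body (75 mm by 190 mm) begins 51 mm behind the grasp point.
Start: joints at [71.683, 18.392, -4.016, 83.108, 1.295, 78.541, -3.26], TCP at [0.213, -0.614, 0.248] pointing down, gripper open.
Joint ranges: [-163.93, 163.93], [-17.29, 119.83], [-79.2, 71.16], [3.27, 140.29], [-89.18, 269.18], [5.43, 117.66], [-154.24, 154.24]. Speed limits (degrees/s): [147.25, 147.25, 180, 180, 180, 180, 180].

INTERFACE

Orientations are given as [roll, pitch, yaw] about the fixed x, y, z axes, in that order (R = Rz(yaw) Ry(pitch) Rx(roll)).
In Python, from cell import env gives the robot as it stands.
- The arm moves only by the shell command python3 -m creep 'ROWS' [OPENING] [FORCE]. ROWS is JSON, a list of rows, each an object of numbers: "tx", "ty", "tz": the shift along the tool's x, y, z in m; "rx", "ry", "rz": the turn, a rotation vector about the tool's x, y, z in degrees. In form: [{"tx": .., "ty": .., "tz": .., "rx": .., "ry": .., "rz": ..}, ...]. A call has 1 to 20 rows; each row shifts and turns the commanded pose from where the row before left it, along the tool's axes as they then stand; what a row does not reach is not made up. A row lasts 1/8 s, in which the tool goes at most 62.5 mm and 10.7 degrees, less where a joint would pass 70% of its speed; a pose out of reach is approached as far as the arm can. A call is refused whole if a number of a shift passes 0.0625 or a number of a turn 10.7, either way. A call with a gripper value outside its range is refused whole. OPENING is the finger opening in m, from 0 to 0.087, set as the call begins (- or left out, the last holds). The fingers move at their own pace and stop on an object; FORCE is the grip in N (left out, the last holds). Time passes only in rows, so rows that do not move let the fingers close. It gives the time, the measured TCP pose, the force and the opening at its end, in the units of the state.
- env.get_obs(): the state, without advancing time (a new reading comes with each control period).
- env.read_camera(name): name is "side" or "top" or "wrist"; returns a dict with "pixels" (400x640x3 uint8, red, green, blue), "intrinsics" (3x3 intrinsics, pixels), "D" ([k1, k2, p1, p2, k3] as OpenCV has them; the pictures are not rectified), "R" (3x3) and "t" (3): a world point X has camera coordinates R X + t. Camera axes: x right, y down, z forward; pixel columns grow to the right and rows downward; lengths in m; the calibration is good to about 2 mm. A picture is of the moment at which its call begins. There is no depth.
- env.sign_off(): hands the job in, once; it reports no verdict.
The state is a dict: "time_s": time; "qpos": joint angles; "joint_velocities": joint speeds; "effort": joint torques, N m; "tool_pos": TCP position; "tool_rot": TCP orientation; "force": force on the tool from outside, world axes, zero at the start; "wrist_torque": the same for the moment, N m; "grip_width": finger opening in m.
Only numpy, scipy, OpenCV 4.12 (cv2) and the standard library are available. Lean on these libraries where they do the work, as an engineer would, in place of code of your own. Each camera call takes 0.05 s, during which the arm holds its last target.

TASK

Get the sampler ready: first push the enclosure's clear sash up by its bottom rail until the rail is level with the black height-mark collar on the post, then pull the tray fully out by its black handle, stand every small blue-capped bottle upright in the tray (two to four of them are on the bench), and push the tray fully home with all of them aboard, leaving the sash at the mark. Also, at any moment, turn the filter wheel by its bar knob until the sector marked with a cross sits in the middle of the window; do not displace or tip over the big white bottle or the glass beaker.

Things in the scene. Friction and masses are not known exactly. Their poses are not given: they have to be found in the camera images.
- sash_rail (a point): centre of the sash's bottom rail, an aluminium bar 372 mm long (y), 34 mm deep (x), 14 mm thick (z), jutting 31 mm towards the robot from the sash plane: underside 7 mm lower, front edge 17 mm towards -x. x points away from the robot square to the sash, y along the bar to the left, z up. Its underside starts 68 to 98 mm above the bench. 200 mm of clear sheet stands above it
- sash (a joint): height of the sash above its lowest position, m, 0 to 0.17, grows upward; at 0 the rail's middle is 75 mm above the bench. Counterbalanced: it stays at any height, about 9 N pushes it up, 3 N down. It runs between two white posts, 22 mm square, 430 mm high, 200 mm either side of the middle; the enclosure behind has clear sides and an open back
- height_mark (a point): centre of the black collar (34 x 34 x 14 mm) clamped on the enclosure's left (+y) white post, 185 to 225 mm above the bench: the middle of the sash rail belongs level with the middle of this collar
- tray (a joint): how far the tray is pulled out, m: 0 fully home inside the enclosure (start), 0.155 fully out against its stop; slides level towards the robot along -x of tray_mid; friction about 2 N, stays where left
- tray_mid (a point): middle of the grey tray's flat floor, 18 mm above the bench. Tray 124 (x) by 346 mm (y) outside, 112 by 334 inside, rim 12 mm above the floor; four round black spots at y = -120, -40, 40, 120 mm show one bottle place each (any place will do). x points into the enclosure, y left, z up. 45 mm behind the sash plane when home, 110 mm in front when out
- tray_handle (a point): the tray's handle: an upright black block 26 mm (x) by 14 mm (y), its top 68 mm above the bench, on a flat bar 130 mm in front of the tray's middle. This point is inside it on its axis, 46 mm above the bench; axes as the tray. It is always in front of the sash, 85 mm from its plane when the tray is home
- filter_wheel (a joint): angle of the filter wheel, rad, range -0.7 to 2.5, grows anticlockwise seen from above; 0 puts the marked sector in the middle of the window; starts between 0.9 and 2.3, so it has to be turned clockwise; friction about 0.06 N m, stays where left
- wheel_grip (a point): the wheel's black bar knob, above the cover on the wheel's axis: 60 mm long, 14 mm wide, from 80 to 114 mm above the bench. This point is on the axis 98 mm above the bench; x lies along the bar and turns with the wheel, z up. The white filter unit's flat grey cover around it is 170 mm square, its top 76 mm above the bench
- wheel_mark (a point): middle of the marked sector of the wheel (a black X-shaped cross; the other five sectors bear round black discs), 50.5 mm from the axis, turns with the wheel under the cover
- window (a point): middle of the window in the filter unit's cover, a rectangle 41 by 36 mm beside the knob, 50.5 mm from the wheel's axis, through which one sector of the wheel shows
- std1_mid (a point): white bottle with blue screw cap, one of up to four alike (None if absent in this run): body 58 mm diameter to 60 mm high, sloping shoulder to 73 mm, cap 36 mm diameter from 73 to 105 mm; about 160 g, heavier below. Point on its axis, 52.5 mm above its underside; z up along the bottle. Starts standing on the bench
- std2_mid (a point): white bottle with blue screw cap, one of up to four alike (None if absent in this run): body 58 mm diameter to 60 mm high, sloping shoulder to 73 mm, cap 36 mm diameter from 73 to 105 mm; about 160 g, heavier below. Point on its axis, 52.5 mm above its underside; z up along the bottle. Starts standing on the bench
- std3_mid (a point): white bottle with blue screw cap, one of up to four alike (None if absent in this run): body 58 mm diameter to 60 mm high, sloping shoulder to 73 mm, cap 36 mm diameter from 73 to 105 mm; about 160 g, heavier below. Point on its axis, 52.5 mm above its underside; z up along the bottle. Starts standing on the bench
- std4_mid (a point): white bottle with blue screw cap, one of up to four alike (None if absent in this run): body 58 mm diameter to 60 mm high, sloping shoulder to 73 mm, cap 36 mm diameter from 73 to 105 mm; about 160 g, heavier below. Point on its axis, 52.5 mm above its underside; z up along the bottle. Starts standing on the bench
- big_bottle_mid (a point): big plain white bottle without blue cap, 72 mm diameter, 128 mm high, on the bench among the small ones; bystander. Point on its axis, 64 mm up
- beaker_mid (a point): open glass beaker, 68 mm diameter, 85 mm high, on the bench among the small bottles; bystander. Point on its axis, 42.5 mm up

How it is judged (in metres and radians):
On the way, in this order (a step that is already met when the one before it is completed fails the run):
1. the sash rail is raised level with the height mark (z of sash_rail in the frame of height_mark between -0.01 and 0.01 m), for 0.5 s.
2. the tray is pulled fully out (value of joint tray above 0.145 m), for 0.2 s.
3. every small bottle stands upright in the pulled-out tray (value of joint tray above 0.12 m and x of std1_mid in the frame of tray_mid between -0.034 and 0.034 m and y of std1_mid in the frame of tray_mid between -0.145 and 0.145 m and z of std1_mid in the frame of tray_mid between 0.046 and 0.06 m and angle between each of std1_mid, std2_mid, std3_mid, std4_mid's own z axis and vertical below 0.12 rad and x of std2_mid in the frame of tray_mid between -0.034 and 0.034 m and y of std2_mid in the frame of tray_mid between -0.145 and 0.145 m and z of std2_mid in the frame of tray_mid between 0.046 and 0.06 m and x of std3_mid in the frame of tray_mid between -0.034 and 0.034 m and y of std3_mid in the frame of tray_mid between -0.145 and 0.145 m and z of std3_mid in the frame of tray_mid between 0.046 and 0.06 m and x of std4_mid in the frame of tray_mid between -0.034 and 0.034 m and y of std4_mid in the frame of tray_mid between -0.145 and 0.145 m and z of std4_mid in the frame of tray_mid between 0.046 and 0.06 m), for 0.3 s.
4. the tray is pushed home (value of joint tray below 0.008 m), for 0.2 s.
At the end, for the whole second after the job is handed in: The sash rail is within 10 mm of the height mark's height, the tray is home (less than 8 mm out), every small bottle present stands upright on the tray's floor inside its rim, and the cross on the filter wheel is within 8 mm of the middle of the window (all of step 1 and value of joint tray below 0.008 m and horizontal distance between wheel_mark and window below 0.008 m and x of std1_mid in the frame of tray_mid between -0.034 and 0.034 m and y of std1_mid in the frame of tray_mid between -0.145 and 0.145 m and z of std1_mid in the frame of tray_mid between 0.046 and 0.06 m and angle between each of std1_mid, std2_mid, std3_mid, std4_mid's own z axis and vertical below 0.12 rad and x of std2_mid in the frame of tray_mid between -0.034 and 0.034 m and y of std2_mid in the frame of tray_mid between -0.145 and 0.145 m and z of std2_mid in the frame of tray_mid between 0.046 and 0.06 m and x of std3_mid in the frame of tray_mid between -0.034 and 0.034 m and y of std3_mid in the frame of tray_mid between -0.145 and 0.145 m and z of std3_mid in the frame of tray_mid between 0.046 and 0.06 m and x of std4_mid in the frame of tray_mid between -0.034 and 0.034 m and y of std4_mid in the frame of tray_mid between -0.145 and 0.145 m and z of std4_mid in the frame of tray_mid between 0.046 and 0.06 m); the robot touches nothing.
It fails at once if the big bottle or the beaker is displaced by more than 40 mm or tipped (distance of any of big_bottle_mid, beaker_mid from where it was at the start of the episode above 0.04 m or angle between any of big_bottle_mid, beaker_mid's own z axis and vertical above 0.5 rad).
Of std1, std2, std3, std4 only 2 to 4 are there at a start; the rules pass over those that are not, and their reading is None.
At some moment in a run one of std1, std2, std3, std4 may be knocked a few centimetres aside while the robot is not near it.
It also fails if it takes over 210 s, if anything falls off the work surface, if the arm or the gripper's body presses on something with over 40 N, if the wrist force passes 120 N, or if a joint passes its speed limit or range.

## Working session

There is one attempt and no reset: what is moved stays moved. The work goes in short steps, Python scripts to look and compute and a shell command to move; the robot and the scene stay as the last step left them, time stands still between calls to the robot, and variables do not carry over. Pictures are saved under pics/ and viewed, and the job is handed in when it is done.

```bash
ls; mkdir -p pics; cat > h.py <<'E'
import cv2,numpy as np
from cell import env
def snap(n,f):
    c=env.read_camera(n); np.savez('pics/%s.npz'%f,**{k:np.array(v) for k,v in c.items()})
    cv2.imwrite('pics/%s.png'%f,c['pixels'][:,:,::-1]); return c
def load(f): return dict(np.load('pics/%s.npz'%f))
def proj(c,X):
    R=np.array(c['R']);t=np.array(c['t'])
    return cv2.projectPoints(np.array(X,float).reshape(-1,3),cv2.Rodrigues(R)[0],t,np.array(c['intrinsics']),np.array(c['D'],float))[0].reshape(-1,2)
def ray(c,uv,z):
    n=cv2.undistortPoints(np.array(uv,float).reshape(-1,1,2),np.array(c['intrinsics']),np.array(c['D'],float)).reshape(-1,2)
    R=np.array(c['R']);t=np.array(c['t']);o=-R.T@t
    d=np.c_[n,np.ones(len(n))]@R
    return o+d*((z-o[2])/d[:,2])[:,None]
E
python3 - <<'E'
from h import *
for n in ['side','top','wrist']:
    c=snap(n,n+'0'); R=np.array(c['R']);print(n,-R.T@np.array(c['t']),R[2])
print(env.get_obs())
E
```

```text
pics
side [0.22014111 0.74974673 0.76164899] [ 0.33214638 -0.71771091 -0.61202111]
top [0.4208054  0.00541749 1.07343795] [ 0.16767682  0.01851049 -0.98566822]
wrist [ 0.27699107 -0.59207608  0.38250909] [-0.237772   -0.08052996 -0.96797696]
{'time_s': 0.15, 'qpos': array([71.68192894, 18.42832549, -4.01479094, 83.15987675,  1.2935924 ,
       78.54163172, -3.26007224]), 'joint_velocities': array([-0.01695949, -0.07511456,  0.05648381, -0.14063767, -0.01067577,
       -0.01717585,  0.07350151]), 'effort': array([-6.42041505e-05, -4.91796649e+01, -4.04639086e-01, -3.12877679e+01,
       -6.40341151e-02,  4.04927577e-02,  9.47575518e-05]), 'tool_pos': array([ 0.2127975 , -0.61376253,  0.24671469]), 'tool_rot': array([-1.79915304e+02,  4.03396657e-03,  1.91264347e+01]), 'force': array([-1.02102833,  0.17362463,  0.00434381]), 'wrist_torque': array([ 0.04805531, -0.05653748, -0.0750669 ]), 'grip_width': 0.0869239090979789}
```

View pics/side0.png

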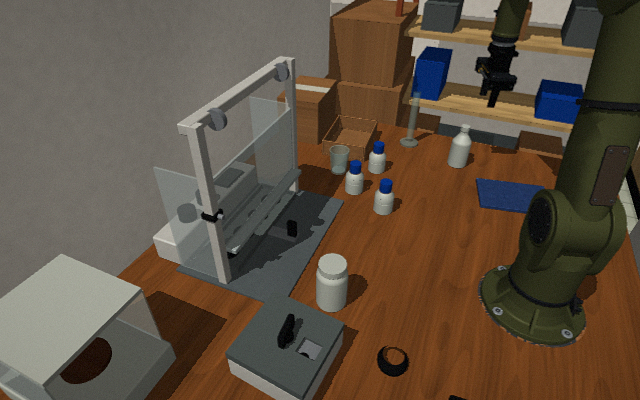

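View pics/top0.png

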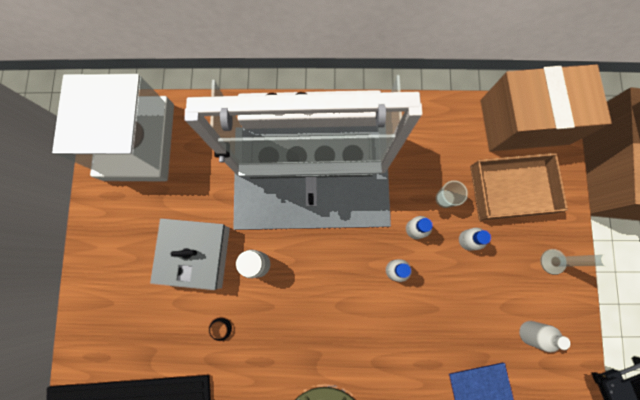

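View pics/wrist0.png

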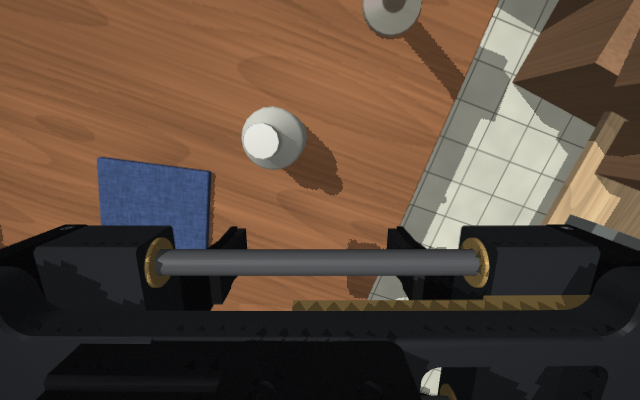

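```bash
python3 - <<'E'
import cv2
a=cv2.imread('pics/top0.png');b=cv2.imread('pics/side0.png')
cv2.imwrite('pics/ta.png',cv2.resize(a[80:300,140:340],None,fx=3.6,fy=2.7*1.0,interpolation=2) if 0 else cv2.resize(a[90:240,180:430],None,fx=3.2,fy=3.2,interpolation=2))
cv2.imwrite('pics/tb.png',cv2.resize(a[170:300,140:500],None,fx=2.2,fy=2.2,interpolation=2))
cv2.imwrite('pics/tw.png',cv2.resize(a[210:300,145:275],None,fx=6,fy=6,interpolation=2))
cv2.imwrite('pics/sa.png',cv2.resize(b[50:290,150:350],None,fx=2.5,fy=2.5,interpolation=2))
E
```

```text
(no output)
```

View pics/ta.png

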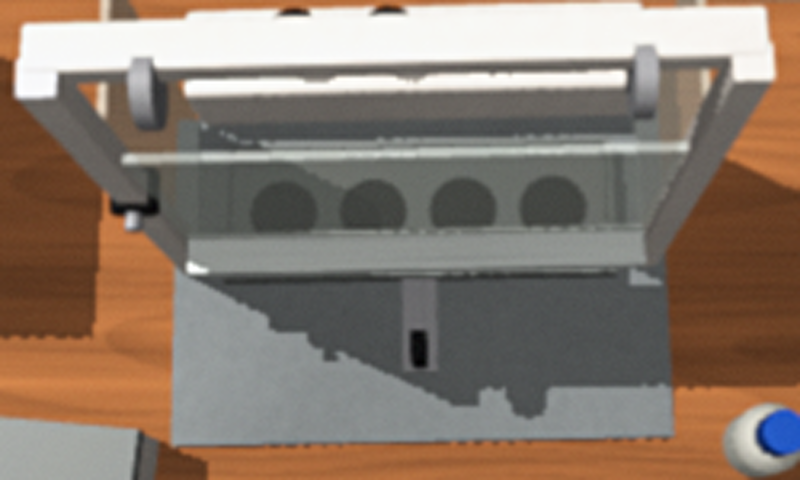

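View pics/tb.png

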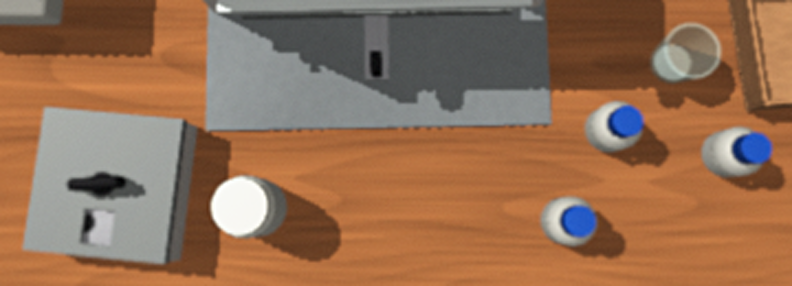

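View pics/tw.png

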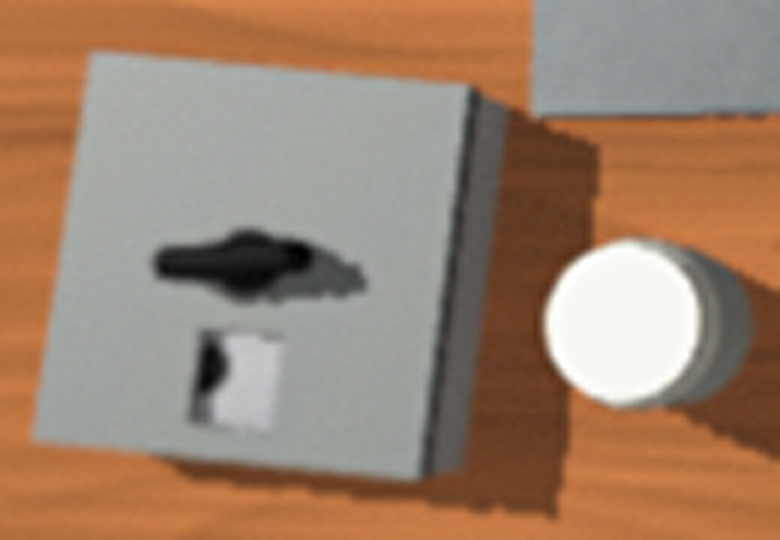

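View pics/sa.png

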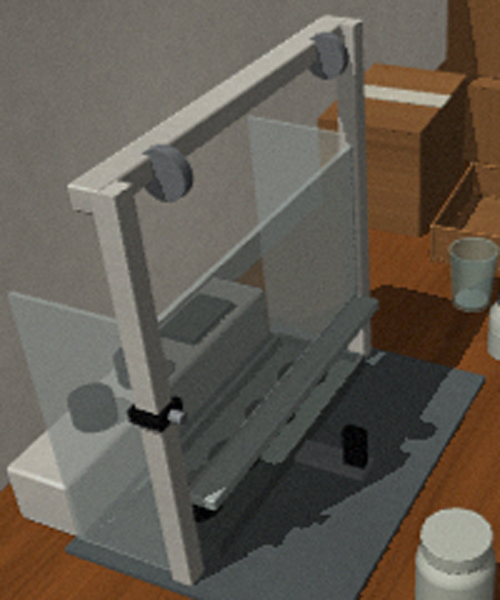

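```bash
cat >> h.py <<'E'
def tri(ca,a,cb,b):
    P=[];
    for c,p in ((ca,a),(cb,b)):
        n=cv2.undistortPoints(np.array(p,float).reshape(1,1,2),np.array(c['intrinsics']),np.array(c['D'],float)).reshape(2)
        P.append((np.c_[np.array(c['R']),np.array(c['t'])],n))
    X=cv2.triangulatePoints(P[0][0],P[1][0],P[0][1],P[1][1]).ravel();return X[:3]/X[3]
E
python3 - <<'E'
from h import *
T=load('top0');S=load('side0');np.set_printoptions(precision=4,suppress=True)
print(T['intrinsics'],T['D'])
ta=lambda x,y:(180+x/3.2,90+y/3.2); sa=lambda x,y:(150+x/2.5,50+y/2.5); tw=lambda x,y:(145+x/6,210+y/6);tb=lambda x,y:(140+x/2.2,170+y/2.2)
r=lambda p,z:ray(T,[p],z)[0]
print('board',[r(ta(*p),0.003) for p in [(172,443),(673,437)]])
print('spots z18',[r(ta(*p),0.018) for p in [(284,210),(373,208),(463,208),(553,205)]])
print('handle top',[r(ta(*p),0.068) for p in [(411,330),(427,330),(419,343)]])
print('rail FL tri',tri(T,ta(187,272),S,sa(205,507)), 'FR',tri(T,ta(645,262),S,sa(378,303)))
print('collar',[tri(T,ta(125,208),S,sa(147,415))])
print('collar knob',tri(T,ta(133,222),S,sa(177,415)))
print('cover',[r(tw(*p),0.076) for p in [(90,52),(470,87),(425,478),(33,440)]])
print('win',[r(tw(*p),0.076) for p in [(202,330),(285,335),(275,432),(190,425)]])
print('knob',[r(tw(*p),0.114) for p in [(155,262),(312,255)]])
print('big',r(tw(622,322),0.128))
# caps
for nm,c in (('T',T),('S',S)):
    h=cv2.cvtColor(c['pixels'],cv2.COLOR_RGB2HSV)
    m=cv2.inRange(h,(110,150,60),(125,255,255));
    n,l,st,ce=cv2.connectedComponentsWithStats(m)
    for i in range(1,n):
        if st[i,4]>60: print(nm,st[i],ce[i], ray(c,[ce[i]],0.1)[0])
print('beaker',[r(tb(*p),0.085) for p in [(690,51)]], r(tb(675,62),0))
E
```

```text
[[384.0785   0.     317.3659]
 [  0.     384.0785 202.539 ]
 [  0.       0.       1.    ]] [-0.0323  0.      0.      0.      0.    ]
board [array([0.527 , 0.2597, 0.003 ]), array([ 0.5367, -0.179 ,  0.003 ])]
spots z18 [array([0.735 , 0.1657, 0.018 ]), array([0.7374, 0.0862, 0.018 ]), array([0.7379, 0.006 , 0.018 ]), array([ 0.7412, -0.074 ,  0.018 ])]
handle top [array([0.6171, 0.0484, 0.068 ]), array([0.6172, 0.0351, 0.068 ]), array([0.6061, 0.0416, 0.068 ])]
rail FL tri [0.6615 0.2332 0.0966] FR [ 0.6691 -0.1431  0.0968]
collar [array([0.6836, 0.255 , 0.2165])]
collar knob [0.6667 0.2454 0.2174]
cover [array([0.5434, 0.4405, 0.076 ]), array([0.5298, 0.2704, 0.076 ]), array([0.3622, 0.2812, 0.076 ]), array([0.3751, 0.4524, 0.076 ])]
win [array([0.4231, 0.3818, 0.076 ]), array([0.4215, 0.3453, 0.076 ]), array([0.3804, 0.3471, 0.076 ]), array([0.3827, 0.3842, 0.076 ])]
knob [array([0.4507, 0.3893, 0.114 ]), array([0.4546, 0.3231, 0.114 ])]
big [0.4287 0.1893 0.128 ]
T [417 218  15  14 161] [424.0497 224.9503] [ 0.5311 -0.2481  0.1   ]
T [474 231  16  13 178] [481.6685 237.1742] [ 0.5012 -0.3931  0.1   ]
T [395 264  15  13 158] [402.5316 270.0316] [ 0.4176 -0.1907  0.1   ]
S [411  47  40  54 882] [429.8617  72.4388] [ 0.4845 -1.1365  0.1   ]
S [535  80  48  44 936] [558.6774 101.3579] [-0.0515 -1.0249  0.1   ]
S [373 141  11  13  92] [378.2717 147.1087] [ 0.4981 -0.3738  0.1   ]
S [350 160  11  14 109] [354.6881 166.5596] [ 0.5286 -0.2304  0.1   ]
S [380 178  12  15 110] [385.5    185.7364] [ 0.4142 -0.1725  0.1   ]
S [ 477  179   67   34 1065] [505.569  194.8188] [ 0.0996 -0.27    0.1   ]
beaker [array([ 0.617 , -0.3324,  0.085 ])] [ 0.6192 -0.3413  0.    ]
```

```bash
cat > d.py <<'E'
# d.py x y z yaw tilt : prints rotation (tool rotvec deg) and shift in CURRENT tool axes, and in TARGET tool axes
import sys;from h import *
from scipy.spatial.transform import Rotation as Ro
np.set_printoptions(precision=4,suppress=True)
x,y,z,yaw,tilt=map(float,sys.argv[1:6])
o=env.get_obs();R=Ro.from_euler('xyz',o['tool_rot'],degrees=True)
G=Ro.from_euler('z',yaw,degrees=True)*Ro.from_euler('x',180,degrees=True)*Ro.from_euler('y',tilt,degrees=True)
d=np.array([x,y,z])-o['tool_pos']
print('now',o['tool_pos'],o['tool_rot'],'q',o['qpos'].round(0),'F',o['force'].round(1),'grip',round(o['grip_width'],4),'t',o['time_s'])
print('rotvec',(R.inv()*G).as_rotvec(degrees=True),'shift cur axes',R.inv().apply(d),'shift target axes',G.inv().apply(d))
E
python3 d.py 0.5 -0.075 0.35 1.3 0
python3 -m creep '[{"tz":-0.05,"rz":8.9},{"tz":-0.05,"rz":8.9}]' 0
```

```text
now [ 0.2128 -0.6138  0.2467] [-179.9153    0.004    19.1264] q [72. 18. -4. 83.  1. 79. -3.] F [-1.   0.2  0. ] grip 0.0869 t 0.15
rotvec [-0.0834  0.0172 17.8264] shift cur axes [ 0.4479 -0.4151 -0.1027] shift target axes [ 0.2994 -0.5321 -0.1033]$[0]: bad value
```

```bash
python3 -m creep '[{"tx":0,"ty":0,"tz":-0.05,"rx":0,"ry":0,"rz":8.9},{"tx":0,"ty":0,"tz":-0.05,"rx":0,"ry":0,"rz":8.9}]' 0
```

```text
time_s: 0.4
tool_pos: [0.2127, -0.6137, 0.3477]
tool_rot: [-179.9, 0.0, 1.0]
force: [0.2, -1.3, 0.0]
grip_width: 0.0746
```

```bash
python3 -m creep '[{"tx":0.025,"ty":-0.045,"tz":0,"rx":0,"ry":0,"rz":0},{"tx":0.025,"ty":-0.045,"tz":0,"rx":0,"ry":0,"rz":0},{"tx":0.025,"ty":-0.045,"tz":0,"rx":0,"ry":0,"rz":0},{"tx":0.025,"ty":-0.045,"tz":0,"rx":0,"ry":0,"rz":0},{"tx":0.025,"ty":-0.045,"tz":0,"rx":0,"ry":0,"rz":0},{"tx":0.025,"ty":-0.045,"tz":0,"rx":0,"ry":0,"rz":0},{"tx":0.025,"ty":-0.045,"tz":0,"rx":0,"ry":0,"rz":0},{"tx":0.025,"ty":-0.045,"tz":0,"rx":0,"ry":0,"rz":0},{"tx":0.02,"ty":-0.045,"tz":0,"rx":0,"ry":0,"rz":0},{"tx":0.02,"ty":-0.045,"tz":0,"rx":0,"ry":0,"rz":0},{"tx":0.02,"ty":-0.045,"tz":0,"rx":0,"ry":0,"rz":0},{"tx":0.02,"ty":-0.04,"tz":0,"rx":0,"ry":0,"rz":0}]' && python3 d.py 0.58 -0.075 0.2 1.3 60
```

```text
time_s: 1.9
tool_pos: [0.4807, -0.0709, 0.3475]
tool_rot: [180.0, -0.0, 1.4]
force: [0.6, 0.2, 0.3]
grip_width: 0.0004
now [ 0.4807 -0.0709  0.3475] [179.9769  -0.0035   1.3622] q [ 39.  -3. -33.  95.  -1.  87. -82.] F [0.6 0.2 0.3] grip 0.0004 t 1.9
rotvec [-0.0116 59.9965  0.0685] shift cur axes [0.0991 0.0064 0.1475] shift target axes [-0.0782  0.0063  0.1596]
```

```bash
python3 -m creep '[{"tx":0,"ty":0,"tz":0,"rx":0,"ry":10,"rz":0},{"tx":0,"ty":0,"tz":0,"rx":0,"ry":10,"rz":0},{"tx":0,"ty":0,"tz":0,"rx":0,"ry":10,"rz":0},{"tx":0,"ty":0,"tz":0,"rx":0,"ry":10,"rz":0},{"tx":0,"ty":0,"tz":0,"rx":0,"ry":10,"rz":0},{"tx":0,"ty":0,"tz":0,"rx":0,"ry":10,"rz":0}]' && python3 d.py 0.58 -0.075 0.2 1.3 60; python3 - <<'E'
from h import *
snap('wrist','w1');
E
```

```text
time_s: 2.65
tool_pos: [0.5291, -0.0638, 0.2949]
tool_rot: [-177.7, -30.7, 2.1]
force: [0.1, 2.6, 0.0]
grip_width: 0.001
now [ 0.5291 -0.0638  0.2949] [-177.718   -30.6831    2.1467] q [ 27. -17. -14. 119. -18.  50. -67.] F [0.1 2.6 0. ] grip 0.001 t 2.65
rotvec [-2.8409 29.3255  0.0178] shift cur axes [-0.005   0.0173  0.1068] shift target axes [-0.0569  0.0123  0.0913]
```

View pics/w1.png

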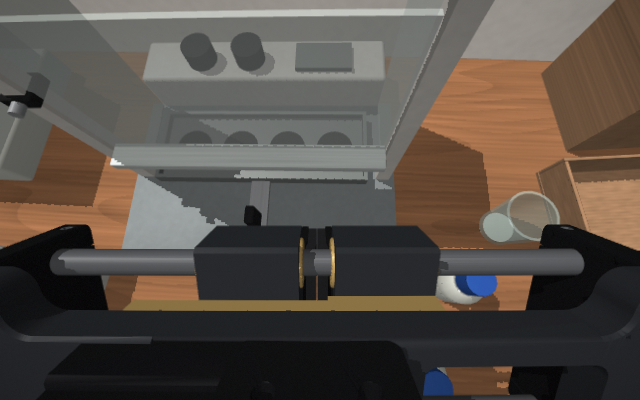

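```bash
python3 -m creep '[{"tx":0,"ty":0.01,"tz":0.04,"rx":-1.4,"ry":0,"rz":0},{"tx":0,"ty":0.007,"tz":0.04,"rx":-1.4,"ry":0,"rz":0},{"tx":0,"ty":0,"tz":0.02,"rx":0,"ry":5,"rz":0},{"tx":0,"ty":0,"tz":0,"rx":0,"ry":8,"rz":0},{"tx":0,"ty":0,"tz":0,"rx":0,"ry":8,"rz":0},{"tx":0,"ty":0,"tz":0,"rx":0,"ry":8,"rz":0}]' && python3 d.py 0.62 -0.075 0.1 1.3 60
```

```text
time_s: 3.45
tool_pos: [0.5847, -0.0757, 0.2191]
tool_rot: [179.6, -52.6, 3.1]
force: [0.3, 0.3, 1.1]
grip_width: 0.0005
now [ 0.5847 -0.0757  0.2191] [179.6454 -52.6267   3.12  ] q [  5. -14.   5. 136. -59.  11. -22.] F [0.3 0.3 1.1] grip 0.0005 t 3.45
rotvec [-1.1614  7.3694  1.033 ] shift cur axes [-0.0732  0.0006  0.1003] shift target axes [-0.0855  0.0001  0.0901]
```

```bash
python3 d.py 0.60 -0.075 0.062 1.3 52;  python3 -m creep '[{"tx":-0.03,"ty":0,"tz":0.025,"rx":-0.5,"ry":0,"rz":0.5},{"tx":-0.03,"ty":0,"tz":0.025,"rx":-0.5,"ry":0,"rz":0.5},{"tx":-0.025,"ty":0,"tz":0.02,"rx":0,"ry":0,"rz":0}]' && python3 d.py 0.60 -0.075 0.062 1.3 52
```

```text
now [ 0.5847 -0.0757  0.2191] [179.6454 -52.6267   3.12  ] q [  5. -14.   5. 136. -59.  11. -22.] F [0.3 0.3 1.1] grip 0.0005 t 3.45
rotvec [-1.0857 -0.6301  1.1107] shift cur axes [-0.1155 -0.0005  0.1075] shift target axes [-0.1143 -0.0004  0.1088]
time_s: 3.82
tool_pos: [0.5895, -0.0788, 0.1689]
tool_rot: [-178.7, -51.9, 2.0]
force: [1.8, -0.4, 2.7]
grip_width: 0.0006
now [ 0.5895 -0.0788  0.1689] [-178.6787  -51.8855    1.9987] q [-31. -12.  41. 139. -89.   5.  13.] F [ 1.8 -0.4  2.7] grip 0.0006 t 3.825
rotvec [-1.8714  0.1194  0.4294] shift cur axes [-0.0776 -0.0017  0.0744] shift target axes [-0.0778 -0.0036  0.0741]
```

```bash
python3 -m creep '[{"tx":0,"ty":0,"tz":0,"rx":-1,"ry":-7,"rz":0},{"tx":0.01,"ty":0,"tz":0.02,"rx":-0.8,"ry":-5,"rz":0}]' && python3 d.py 0.62 -0.075 0.075 1.3 42
```

```text
time_s: 4.08
tool_pos: [0.6058, -0.0691, 0.1785]
tool_rot: [-178.7, -49.5, 2.9]
force: [0.5, 0.9, 0.8]
grip_width: 0.0005
now [ 0.6058 -0.0691  0.1785] [-178.6595  -49.4549    2.9192] q [-18.  -8.  27. 135. -60.   9. -20.] F [0.5 0.9 0.8] grip 0.0005 t 4.075
rotvec [-2.4988 -7.4411  1.2183] shift cur axes [-0.0696  0.0084  0.0776] shift target axes [-0.0588  0.0062  0.0863]
```

```bash
python3 -m creep '[{"tx":0,"ty":0,"tz":0,"rx":-1.2,"ry":-4,"rz":0.5},{"tx":0,"ty":0,"tz":0,"rx":-1.2,"ry":-4,"rz":0.5},{"tx":-0.01,"ty":0.003,"tz":0.02,"rx":0,"ry":0,"rz":0},{"tx":-0.015,"ty":0.003,"tz":0.02,"rx":0,"ry":0,"rz":0}]' && python3 d.py 0.62 -0.075 0.065 1.3 45
```

```text
time_s: 4.58
tool_pos: [0.6177, -0.0729, 0.1392]
tool_rot: [-179.2, -44.8, 2.3]
force: [0.2, -0.8, 0.1]
grip_width: 0.0001
now [ 0.6177 -0.0729  0.1392] [-179.2131  -44.7865    2.2577] q [ -8.  -1.  17. 132. -58.  10. -24.] F [ 0.2 -0.8  0.1] grip 0.0001 t 4.575
rotvec [-1.4629  0.2182  0.677 ] shift cur axes [-0.0507  0.003   0.0542] shift target axes [-0.0509  0.0022  0.054 ]
```

```bash
python3 -m creep '[{"tx":-0.017,"ty":0.001,"tz":0.018,"rx":-0.5,"ry":0,"rz":0.2},{"tx":-0.017,"ty":0.001,"tz":0.018,"rx":-0.5,"ry":0,"rz":0.2},{"tx":-0.017,"ty":0.001,"tz":0.018,"rx":-0.5,"ry":0,"rz":0.2},{"tx":0,"ty":0,"tz":0,"rx":0,"ry":0,"rz":0}]' && python3 d.py 0.657 -0.075 0.062 1.3 45; python3 - <<'E'
from h import *
snap('side','s2');
E
```

```text
time_s: 5.08
tool_pos: [0.6184, -0.0768, 0.0924]
tool_rot: [-179.8, -43.6, 1.7]
force: [0.1, -0.4, 0.0]
grip_width: 0.0003
now [ 0.6184 -0.0768  0.0924] [-179.7852  -43.622     1.7204] q [ 13.   5.  -5. 132. -89.   7.   7.] F [ 0.1 -0.4  0. ] grip 0.0003 t 5.075
rotvec [-0.5085  1.3785  0.2982] shift cur axes [ 0.007  -0.0004  0.0487] shift target axes [ 0.0058 -0.0009  0.0489]
```

View pics/s2.png

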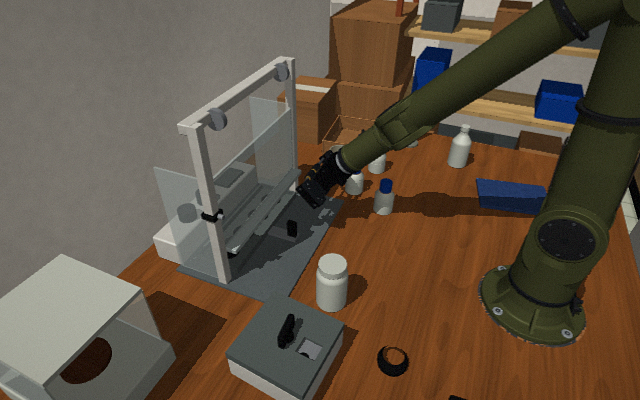

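```bash
python3 -m creep '[{"tx":0,"ty":0,"tz":0.016,"rx":0,"ry":-1,"rz":0},{"tx":0,"ty":0,"tz":0.016,"rx":0,"ry":-1,"rz":0},{"tx":0.003,"ty":0,"tz":0.016,"rx":0,"ry":-1,"rz":0},{"tx":0,"ty":0,"tz":0,"rx":0,"ry":0,"rz":0}]' && python3 d.py 0.657 -0.075 0.065 1.3 42; python3 - <<'E'
from h import *
snap('side','s3');snap('wrist','w3')
E
```

```text
time_s: 5.62
tool_pos: [0.6545, -0.0724, 0.0602]
tool_rot: [-180.0, -40.7, 2.2]
force: [-0.1, 0.5, -0.2]
grip_width: 0.0005
now [ 0.6545 -0.0724  0.0602] [-179.9895  -40.7119    2.2026] q [  7.  12.   1. 127. -82.   6.  -1.] F [-0.1  0.5 -0.2] grip 0.0005 t 5.625
rotvec [-0.6068  1.2881  0.6774] shift cur axes [ 0.005   0.0027 -0.0021] shift target axes [ 0.005   0.0026 -0.0019]
```

View pics/w3.png

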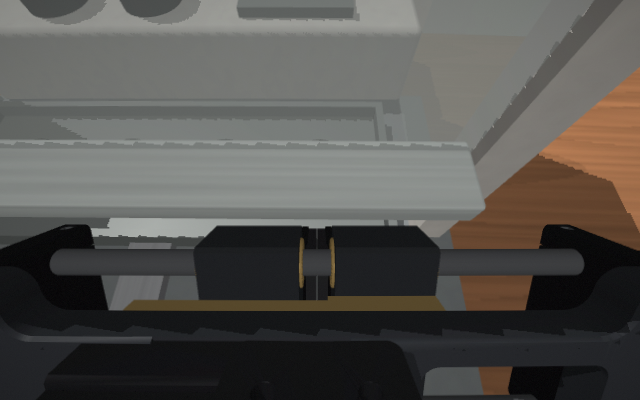

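```bash
python3 -m creep '[{"tx":0.0065,"ty":0,"tz":-0.0076,"rx":0,"ry":0,"rz":0},{"tx":0.0065,"ty":0,"tz":-0.0076,"rx":0,"ry":0,"rz":0},{"tx":0.0065,"ty":0,"tz":-0.0076,"rx":0,"ry":0,"rz":0},{"tx":0.0065,"ty":0,"tz":-0.0076,"rx":0,"ry":0,"rz":0},{"tx":0.0065,"ty":0,"tz":-0.0076,"rx":0,"ry":0,"rz":0}]' && python3 -m creep '[{"tx":0.0065,"ty":0,"tz":-0.0076,"rx":0,"ry":0,"rz":0},{"tx":0.0065,"ty":0,"tz":-0.0076,"rx":0,"ry":0,"rz":0},{"tx":0.0065,"ty":0,"tz":-0.0076,"rx":0,"ry":0,"rz":0},{"tx":0.0065,"ty":0,"tz":-0.0076,"rx":0,"ry":0,"rz":0},{"tx":0.0065,"ty":0,"tz":-0.0076,"rx":0,"ry":0,"rz":0}]';python3 - <<'E'
from h import *
snap('side','s4')
E
```

```text
time_s: 6.35
tool_pos: [0.6486, -0.0725, 0.1055]
tool_rot: [-179.7, -40.2, 2.0]
force: [-2.8, -0.1, -8.9]
grip_width: 0.0006
time_s: 6.98
tool_pos: [0.6479, -0.0725, 0.1543]
tool_rot: [-179.7, -40.0, 2.0]
force: [-1.0, -0.2, -9.9]
grip_width: 0.0005
```

View pics/s4.png

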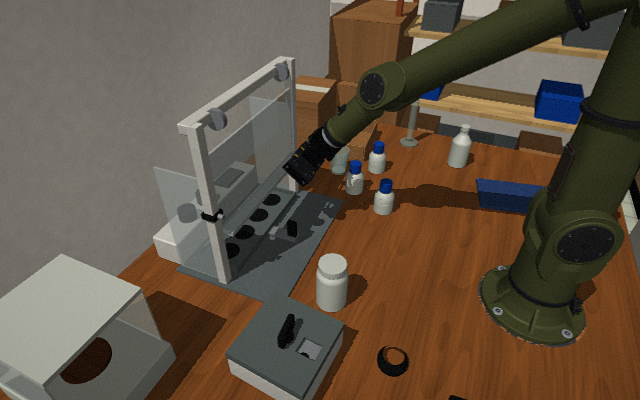

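```bash
python3 -m creep '[{"tx":0.0075,"ty":0,"tz":-0.007,"rx":0,"ry":0,"rz":0},{"tx":0.0075,"ty":0,"tz":-0.007,"rx":0,"ry":0,"rz":0},{"tx":0.0075,"ty":0,"tz":-0.007,"rx":0,"ry":0,"rz":0},{"tx":0.0075,"ty":0,"tz":-0.007,"rx":0,"ry":0,"rz":0},{"tx":0.0075,"ty":0,"tz":-0.007,"rx":0,"ry":0,"rz":0}]' ;python3 - <<'E'
from h import *
c=snap('side','s5');a=c['pixels'][110:260,170:320,::-1];cv2.imwrite('pics/s5c.png',cv2.resize(a,None,fx=4,fy=4,interpolation=2))
c=snap('top','t5');a=c['pixels'][90:200,180:430,::-1];cv2.imwrite('pics/t5c.png',cv2.resize(a,None,fx=3.2,fy=3.2,interpolation=2))
E
```

```text
time_s: 7.65
tool_pos: [0.6488, -0.0725, 0.1993]
tool_rot: [-179.6, -39.2, 1.9]
force: [-19.4, -1.0, -9.2]
grip_width: 0.0004
```

View pics/s5c.png

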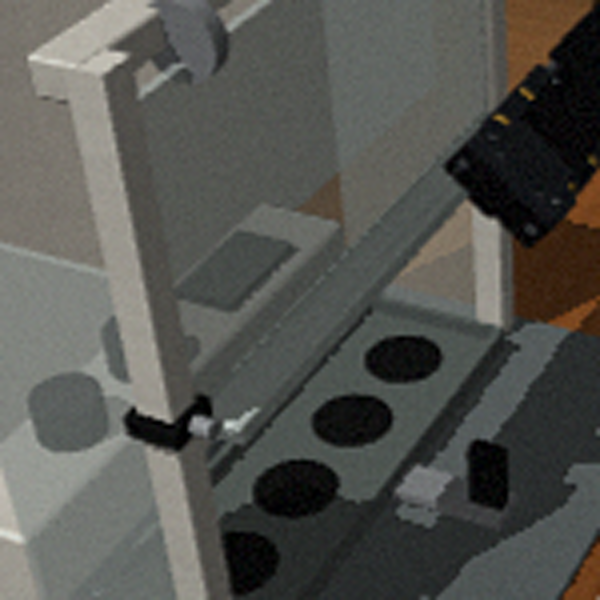

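View pics/t5c.png

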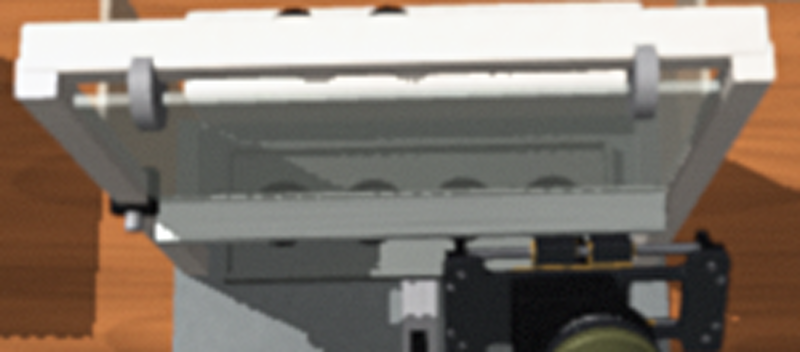

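```bash
cat >> h.py <<'E'
YAW=np.radians(1.3);EX=np.array([np.cos(YAW),np.sin(YAW),0]);EY=np.array([-np.sin(YAW),np.cos(YAW),0]);EZ=np.array([0,0,1.])
def box(c,img,ctr,h,s,o,col,ex=EX,ey=EY):
    P=[ctr+a*h[0]*ex+b*h[1]*ey+d*h[2]*EZ for a in(-1,1) for b in (-1,1) for d in (-1,1)]
    q=((proj(c,P)-np.array(o))*s).astype(int)
    for i in range(8):
        for k in (1,2,4):
            if not i&k: cv2.line(img,tuple(map(int,q[i])),tuple(map(int,q[i|k])),col,1)
E
cat > ov.py <<'E'
import sys;from h import *
f,zr,zc=sys.argv[1],float(sys.argv[2]),float(sys.argv[3])
for n,(x0,y0,x1,y1),s in (('s',(170,150,320,260),5),('t',(180,90,430,200),3.2)):
    c=load(n+f);im=cv2.resize(c['pixels'][y0:y1,x0:x1,::-1].copy(),None,fx=s,fy=s,interpolation=2)
    M=np.array([.693,.045,0])
    box(c,im,M-.014*EX+zr*EZ,(.017,.186,.007),s,(x0,y0),(0,0,255))
    box(c,im,M+.2*EY+zc*EZ,(.017,.017,.007),s,(x0,y0),(0,255,255))
    box(c,im,M+.2*EY+.215*EZ,(.011,.011,.215),s,(x0,y0),(0,255,0))
    cv2.imwrite('pics/ov%s.png'%n,im)
E
python3 ov.py 5 .2 .2165
```

```text
(no output)
```

View pics/ovs.png

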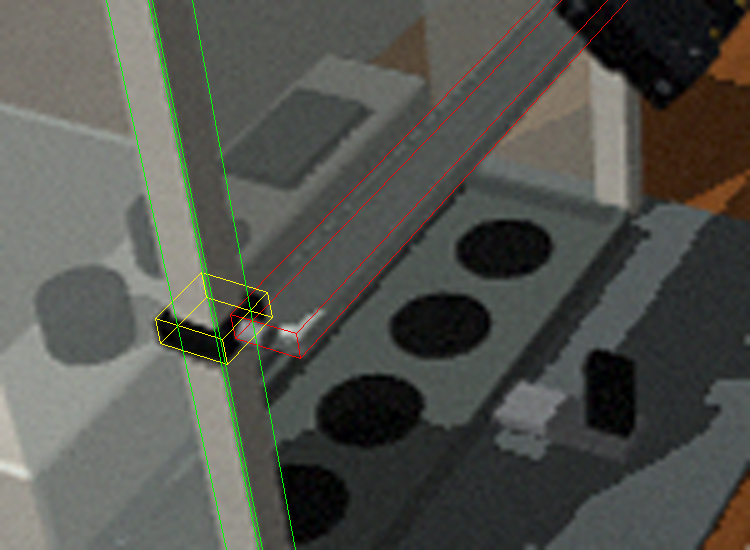

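View pics/ovt.png

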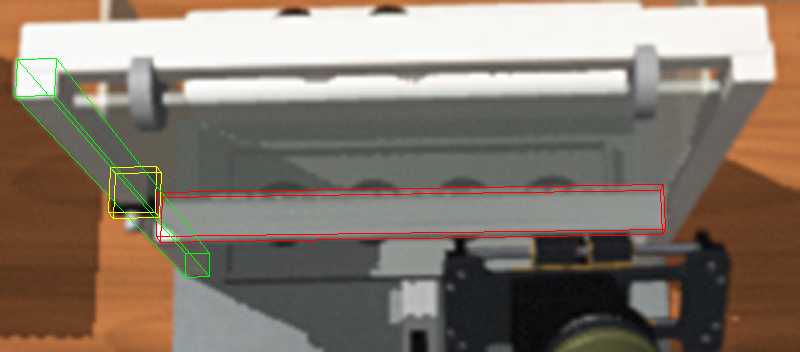

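```bash
python3 - <<'E'
from h import *
c=load('s5');x0,y0,s=200,190,10
base=cv2.resize(c['pixels'][190:250,200:240,::-1].copy(),None,fx=s,fy=s,interpolation=2)
out=[]
M=np.array([.693,.045,0])
for zr,zc in ((.206,.214),(.213,.210)):
    im=base.copy()
    box(c,im,M-.014*EX+zr*EZ,(.017,.186,.007),s,(x0,y0),(0,0,255))
    box(c,im,M+.2*EY+zc*EZ,(.017,.017,.007),s,(x0,y0),(0,255,255))
    out.append(im)
cv2.imwrite('pics/ov2.png',np.hstack(out))
E
```

```text
(no output)
```

View pics/ov2.png

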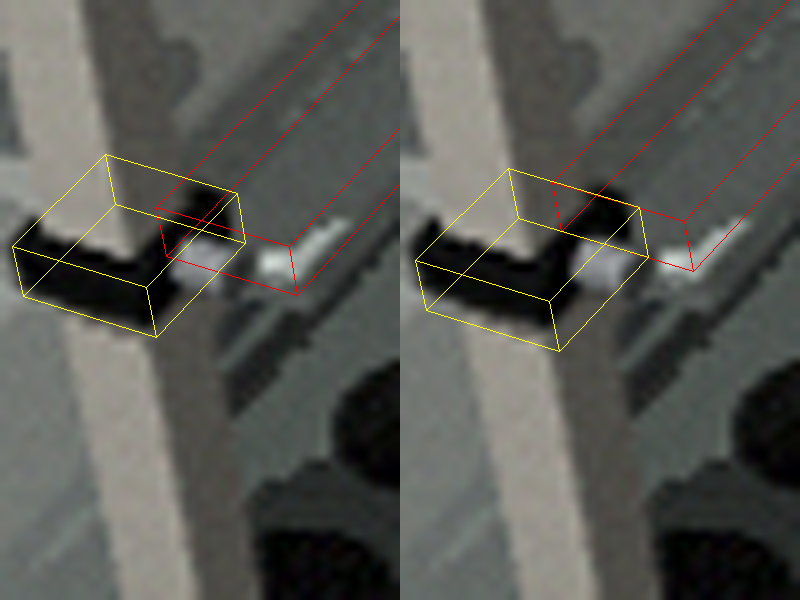

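```bash
python3 - <<'E'
from h import *
T=load('t5');S=load('s5');np.set_printoptions(precision=4,suppress=True)
ta=lambda x,y:(180+x/3.2,90+y/3.2)
for tp in ((155,237),(155,232)):
  for sp in ((262,262),(262,280),(285,275)):
    X=tri(T,ta(*tp),S,(200+sp[0]/10,190+sp[1]/10));print(tp,sp,X,proj(S,X)-np.array((200+sp[0]/10,190+sp[1]/10)))
s=12
for n,c,x0,y0 in (('s',S,215,200),('t',T,210,140)):
    cv2.imwrite('pics/z%s.png'%n,cv2.resize(c['pixels'][y0:y0+40,x0:x0+60,::-1],None,fx=s,fy=s,interpolation=0))
E
```

```text
(155, 237) (262, 262) [0.6606 0.2322 0.2081] [[1.4208 0.4129]]
(155, 237) (262, 280) [0.6613 0.2332 0.2036] [[1.1769 0.343 ]]
(155, 237) (285, 275) [0.6586 0.2317 0.2056] [[0.1893 0.0558]]
(155, 232) (262, 262) [0.6629 0.2318 0.2075] [[0.6701 0.1979]]
(155, 232) (262, 280) [0.6636 0.2328 0.2031] [[0.4244 0.1257]]
(155, 232) (285, 275) [0.6609 0.2313 0.2052] [[-0.5623 -0.1684]]
```

View pics/zs.png

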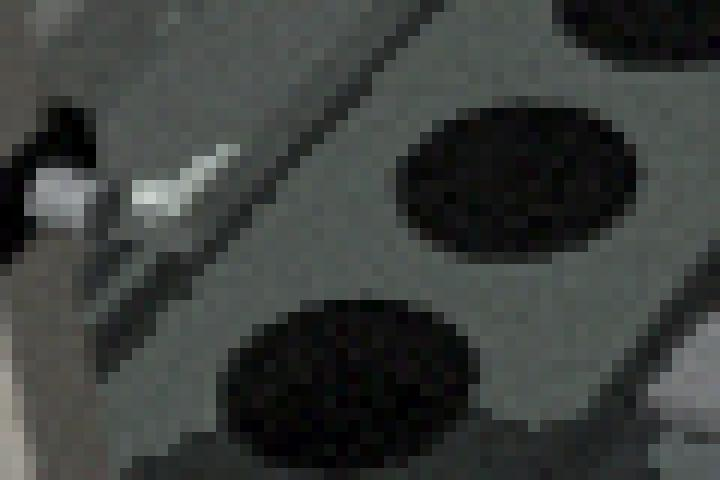

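View pics/zt.png

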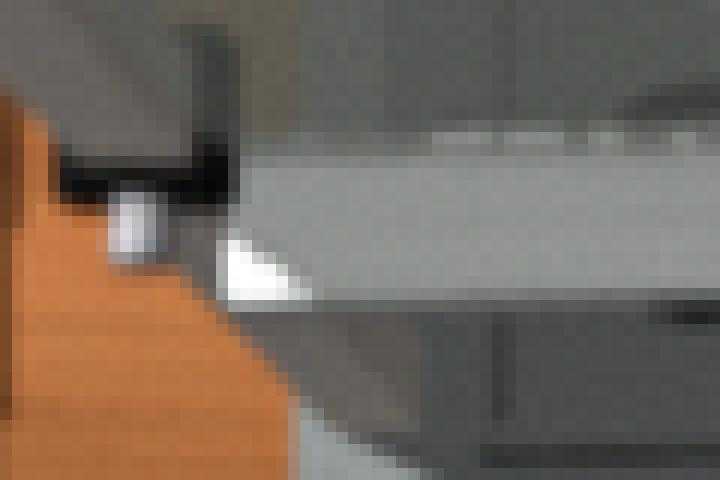

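```bash
python3 - <<'E'
from h import *
T=load('t5');S=load('s5');np.set_printoptions(precision=4,suppress=True)
for sp in ((230,217.5),(230.5,218)):
    X=tri(T,(228.2,165.2),S,sp);print(X,proj(S,X)-sp,proj(T,X))
# collar corners: top cam: front face lower? 
# front-left/right bottom front corners
M=np.array([.693,.045,0])
for zc in (.212,.216,.22,.224):
    P=[M+.2*EY-.017*EX+b*.017*EY+(zc+d*.007)*EZ for b in(1,-1) for d in(1,-1)]
    print(zc,'T',((proj(T,P)-[210,140])*12).ravel().round(0),'S',((proj(S,P)-[200,190])*10).ravel().round(0))
E
```

```text
[0.655  0.2315 0.207 ] [[0.0017 0.0005]] [[228.1994 165.1985]]
[0.6547 0.2315 0.2059] [[-0.2957 -0.0871]] [[228.3053 165.4643]]
0.212 T [ 54. 205.  74. 225. 228. 202. 245. 222.] S [148. 295. 158. 345. 238. 201. 247. 250.]
0.216 T [ 48. 199.  68. 219. 223. 196. 241. 216.] S [145. 280. 155. 331. 236. 187. 245. 236.]
0.22 T [ 42. 193.  62. 214. 218. 190. 236. 211.] S [142. 266. 152. 316. 233. 172. 242. 222.]
0.224 T [ 36. 187.  56. 208. 213. 184. 231. 205.] S [139. 251. 149. 302. 231. 158. 240. 208.]
```

```bash
python3 -m creep '[{"tx":0.0035,"ty":0,"tz":-0.0053,"rx":0,"ry":0,"rz":0},{"tx":0.0035,"ty":0,"tz":-0.0053,"rx":0,"ry":0,"rz":0},{"tx":0.0035,"ty":0,"tz":-0.0053,"rx":0,"ry":0,"rz":0},{"tx":0,"ty":0,"tz":0,"rx":0,"ry":0,"rz":0}]' ;python3 - <<'E'
from h import *
c=snap('side','s6');T=snap('top','t6');s=12
for n,c,x0,y0 in (('s',c,205,190),('t',T,210,140)):
    cv2.imwrite('pics/z%s.png'%n,cv2.resize(c['pixels'][y0:y0+40,x0:x0+60,::-1],None,fx=s,fy=s,interpolation=0))
E
```

```text
time_s: 8.25
tool_pos: [0.6487, -0.0725, 0.2208]
tool_rot: [-179.6, -39.5, 2.0]
force: [-15.3, 0.5, -5.0]
grip_width: 0.0009
```

View pics/zs.png

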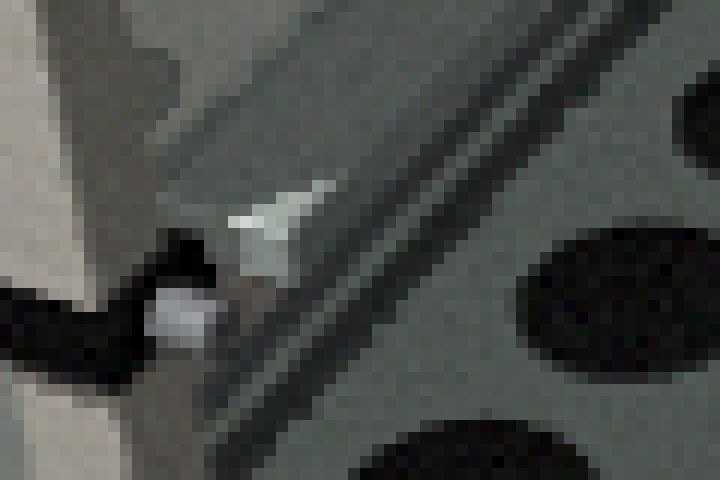

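View pics/zt.png

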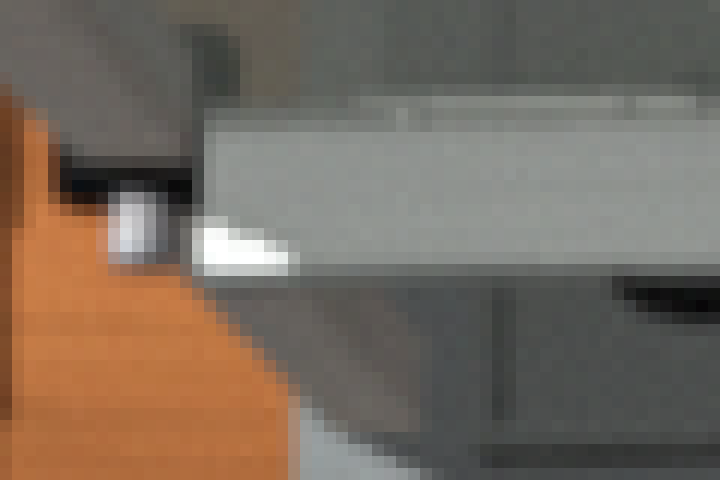

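```bash
cat > ov3.py <<'E'
import sys;from h import *
f=sys.argv[1]
out=[]
M=np.array([.693,.045,0])
for zr,zc in ((.216,.217),(.222,.221)):
  for n,x0,y0 in (('s',205,190),('t',205,145)):
    c=load(n+f);s=10
    im=cv2.resize(c['pixels'][y0:y0+30,x0:x0+40,::-1].copy(),None,fx=s,fy=s,interpolation=0)
    box(c,im,M-.014*EX+zr*EZ,(.017,.186,.007),s,(x0,y0),(0,0,255))
    box(c,im,M+.2*EY+zc*EZ,(.017,.017,.007),s,(x0,y0),(0,255,255))
    out.append(im)
cv2.imwrite('pics/ov3.png',np.vstack([np.hstack(out[:2]),np.hstack(out[2:])]))
E
python3 ov3.py 6
```

```text
(no output)
```

View pics/ov3.png

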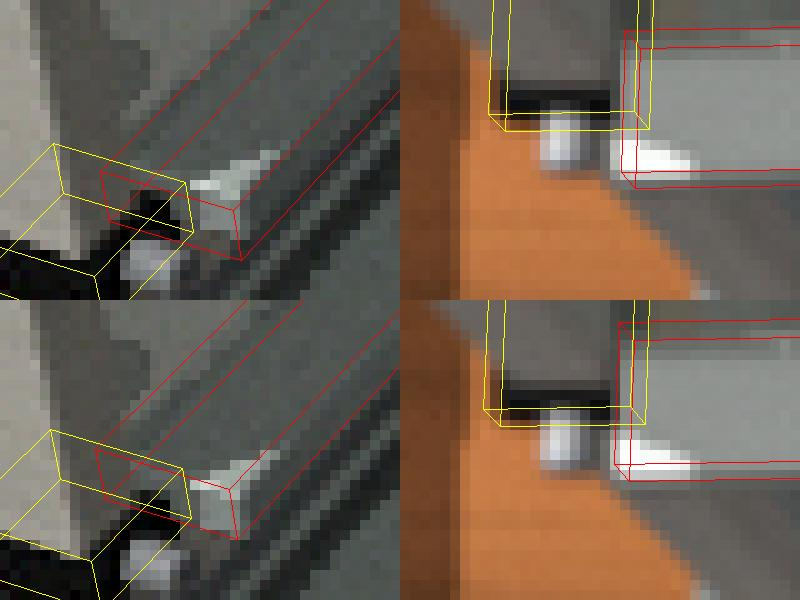

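```bash
python3 -m creep '[{"tx":-0.007,"ty":0,"tz":0.0062,"rx":0,"ry":0,"rz":0},{"tx":-0.005,"ty":0,"tz":0.0,"rx":0,"ry":0,"rz":0},{"tx":-0.015,"ty":0,"tz":-0.03,"rx":0,"ry":0,"rz":0},{"tx":-0.01,"ty":-0.015,"tz":-0.03,"rx":0,"ry":0,"rz":0},{"tx":0,"ty":-0.04,"tz":-0.03,"rx":0,"ry":0,"rz":0},{"tx":0,"ty":-0.05,"tz":0,"rx":0,"ry":0,"rz":0},{"tx":0,"ty":-0.05,"tz":0,"rx":0,"ry":0,"rz":0}]' ;python3 - <<'E'
from h import *
c=snap('side','s7');T=snap('top','t7');snap('wrist','w7')
print(env.get_obs()['qpos'])
E
python3 ov3.py 7
```

```text
time_s: 9.22
tool_pos: [0.5687, 0.0798, 0.2711]
tool_rot: [-179.8, -40.9, 1.9]
force: [0.6, -0.9, 0.7]
grip_width: 0.0003
[   2.16372285  -16.65150642  -15.38847178  125.19514623    6.46032008
   30.86543613 -106.14331649]
```

View pics/ov3.png

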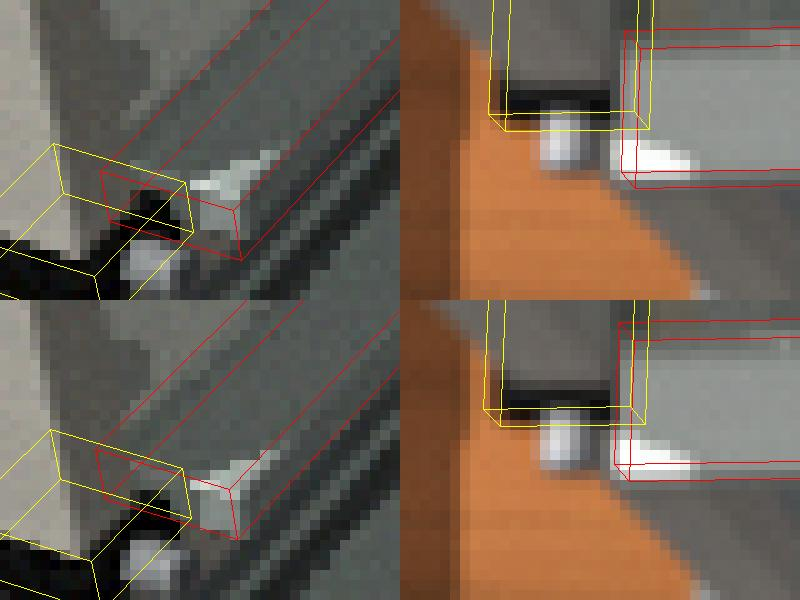

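View pics/w7.png

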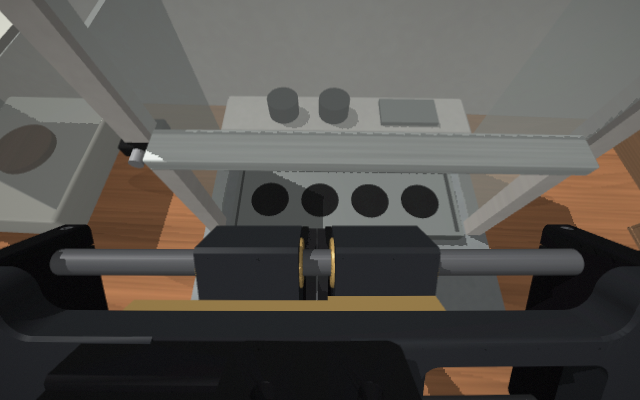

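```bash
python3 - <<'E'
from h import *
c=load('w7');out=[]
M=np.array([.693,.045,0]);x0,y0,s=100,115,8
for zr,zc in ((.219,.215),(.224,.219),(.229,.223)):
    im=cv2.resize(c['pixels'][y0:y0+65,x0:x0+100,::-1].copy(),None,fx=s,fy=s,interpolation=0)
    box(c,im,M-.014*EX+zr*EZ,(.017,.186,.007),s,(x0,y0),(0,0,255))
    box(c,im,M+.2*EY+zc*EZ,(.017,.017,.007),s,(x0,y0),(0,255,255))
    box(c,im,M+.2*EY+.215*EZ,(.011,.011,.215),s,(x0,y0),(0,255,0))
    out.append(im[0:520:1,0:800])
cv2.imwrite('pics/ov4.png',out[0]);cv2.imwrite('pics/ov5.png',out[1]);cv2.imwrite('pics/ov6.png',out[2])
E
```

```text
(no output)
```

View pics/ov5.png

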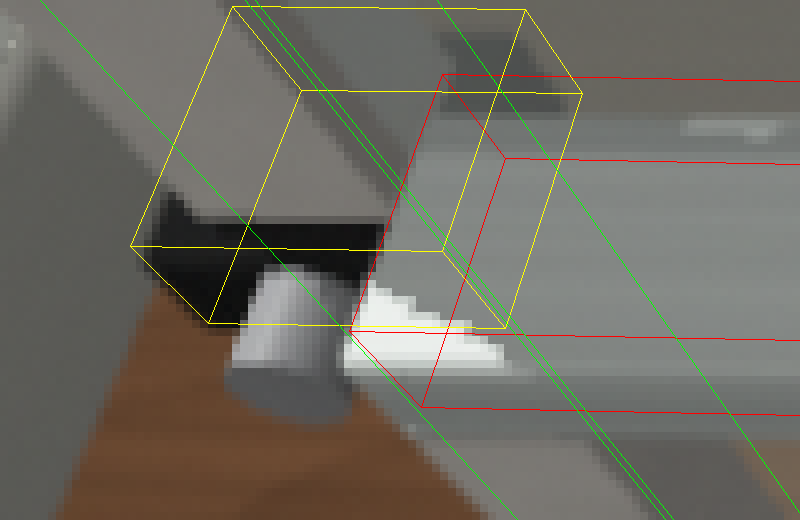

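```bash
cat >> h.py <<'E'
from scipy.optimize import least_squares
def multi(obs,x0=(.66,.23,.22)):
    r=least_squares(lambda X:np.concatenate([proj(c,X)[0]-p for c,p in obs]),x0);return r.x,r.fun.round(1)
E
python3 - <<'E'
from h import *
W,S,T=load('w7'),load('s7'),load('t7');np.set_printoptions(precision=4,suppress=True)
print('railFLtop',multi([(W,(143.1,161.2)),(S,(229,208.5)),(T,(226,162.8))]))
print('WS',multi([(W,(143.1,161.2)),(S,(229,208.5))]),'WT',multi([(W,(143.1,161.2)),(T,(226,162.8))]))
# collar front-left-bottom: W (126.2,155.9); S bottom corner (215.8,222.4); T (210+62/12,140+205/12)
print('colFLbot',multi([(W,(126.2,155.8)),(S,(215.8,222.3)),(T,(215.2,157.1))]))
for a in [(W,(126.2,155.8)),(S,(215.8,222.3)),(T,(215.2,157.1))]: print(ray(a[0],[a[1]],.212))
E
```

```text
railFLtop (array([0.6541, 0.2302, 0.23  ]), array([-0.1, -0.3,  0.4,  0.5,  0.3,  0.2]))
WS (array([0.6539, 0.23  , 0.2302]), array([-0. , -0.2,  0.5,  0.4])) WT (array([0.6549, 0.2314, 0.2283]), array([ 0., -0., -0.,  0.]))
colFLbot (array([0.6711, 0.2617, 0.2116]), array([ 0.1, -0.1, -0.5, -0.1,  0.1,  0.9]))
[[0.6707 0.2613 0.212 ]]
[[0.6695 0.2619 0.212 ]]
[[0.6731 0.2619 0.212 ]]
```

```bash
python3 -m creep '[{"tx":0,"ty":0.02,"tz":-0.01,"rx":0,"ry":-7,"rz":0},{"tx":0,"ty":0.017,"tz":0,"rx":0,"ry":-7,"rz":0}]' 0.05 20; python3 d.py .600 .042 .12 1.3 27;python3 d.py .604 .042 .062 1.3 27
```

```text
time_s: 9.62
tool_pos: [0.5632, 0.0396, 0.2791]
tool_rot: [-179.9, -26.7, 2.0]
force: [1.1, -0.6, 0.4]
grip_width: 0.0134
now [0.5632 0.0396 0.2791] [-179.8645  -26.6919    1.9882] q [  0. -11.  -8. 115.   1.  50. -96.] F [ 1.1 -0.6  0.4] grip 0.0134 t 9.625
rotvec [-0.4462  0.3089  0.6136] shift cur axes [-0.0385 -0.0007  0.1587] shift target axes [-0.0393 -0.0015  0.1585]
now [0.5632 0.0396 0.2791] [-179.8645  -26.6919    1.9882] q [  0. -11.  -8. 115.   1.  50. -96.] F [ 1.1 -0.6  0.4] grip 0.0134 t 9.625
rotvec [-0.4462  0.3089  0.6136] shift cur axes [-0.061  -0.0004  0.2123] shift target axes [-0.0621 -0.0014  0.212 ]
```

```bash
python3 -m creep '[{"tx":-0.013,"ty":0,"tz":0.053,"rx":-0.2,"ry":0,"rz":0.3},{"tx":-0.013,"ty":0,"tz":0.053,"rx":-0.2,"ry":0,"rz":0.3},{"tx":-0.012,"ty":0,"tz":0.052,"rx":0,"ry":0,"rz":0},{"tx":0,"ty":0,"tz":0,"rx":0,"ry":0,"rz":0}]'; python3 d.py .604 .042 .062 1.3 27; python3 - <<'E'
from h import *
snap('wrist','w8');snap('top','t8')
E
```

```text
time_s: 10.12
tool_pos: [0.5973, 0.0406, 0.1138]
tool_rot: [179.9, -26.2, 1.3]
force: [-0.1, -0.9, 0.3]
grip_width: 0.0478
now [0.5973 0.0406 0.1138] [179.9445 -26.1775   1.2943] q [   1.    4.   -9.  121.    8.   29. -103.] F [-0.1 -0.9  0.3] grip 0.0478 t 10.125
rotvec [ 0.058   0.8225 -0.0047] shift cur axes [-0.0168 -0.0013  0.0495] shift target axes [-0.0175 -0.0012  0.0492]
```

View pics/w8.png

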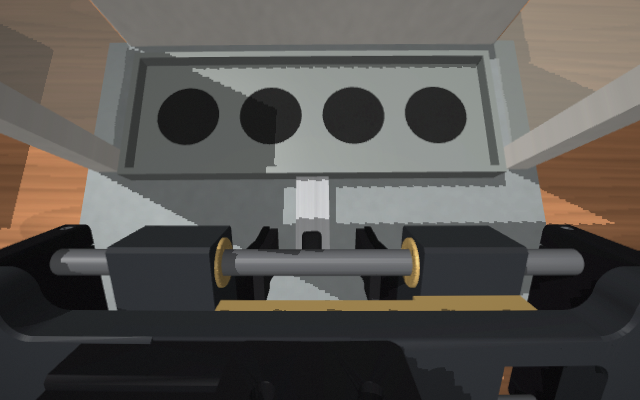

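View pics/t8.png

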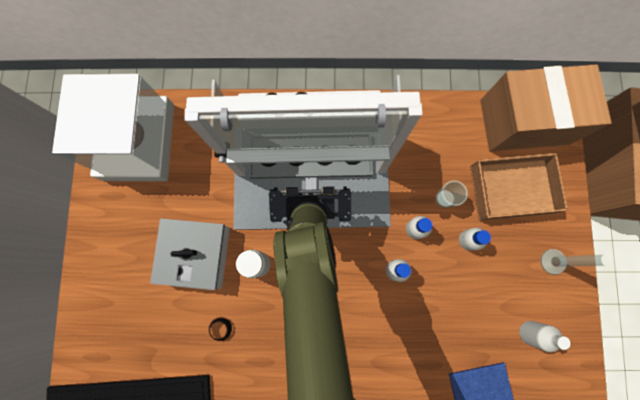

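```bash
python3 -m creep '[{"tx":-0.006,"ty":0,"tz":0.017,"rx":0,"ry":0,"rz":0},{"tx":-0.006,"ty":0,"tz":0.017,"rx":0,"ry":0,"rz":0},{"tx":-0.004,"ty":0,"tz":0.016,"rx":0,"ry":0,"rz":0},{"tx":0,"ty":0,"tz":0,"rx":0,"ry":0,"rz":0}]'; python3 d.py .604 .042 .062 1.3 27; python3 -m creep '[{"tx":0,"ty":0,"tz":0,"rx":0,"ry":0,"rz":0},{"tx":0,"ty":0,"tz":0,"rx":0,"ry":0,"rz":0},{"tx":0,"ty":0,"tz":0,"rx":0,"ry":0,"rz":0},{"tx":0,"ty":0,"tz":0,"rx":0,"ry":0,"rz":0}]' 0.0 20; python3 d.py .604 .042 .062 1.3 27
```

```text
time_s: 10.72
tool_pos: [0.6085, 0.0424, 0.0673]
tool_rot: [180.0, -26.7, 1.4]
force: [-0.4, -0.2, -0.3]
grip_width: 0.0498
now [0.6085 0.0424 0.0673] [179.974  -26.7065   1.3741] q [  -0.    9.   -8.  122.   11.   23. -106.] F [-0.4 -0.2 -0.3] grip 0.0498 t 10.725
rotvec [-0.0075  0.2935  0.0662] shift cur axes [-0.0064  0.0003  0.0027] shift target axes [-0.0064  0.0003  0.0026]
time_s: 11.22
tool_pos: [0.6082, 0.0427, 0.0669]
tool_rot: [180.0, -26.7, 1.4]
force: [0.6, -0.0, -0.1]
grip_width: 0.0176
now [0.6082 0.0427 0.0669] [179.9868 -26.684    1.3823] q [  -0.    9.   -9.  122.   11.   23. -106.] F [ 0.6 -0.  -0.1] grip 0.0176 t 11.225
rotvec [-0.024   0.316   0.0735] shift cur axes [-0.006   0.0006  0.0025] shift target axes [-0.006   0.0006  0.0024]
```

```bash
python3 -m creep '[{"tx":0,"ty":0,"tz":0,"rx":0,"ry":0,"rz":0},{"tx":-0.0044,"ty":0,"tz":0.0055,"rx":0,"ry":0,"rz":0},{"tx":0,"ty":0,"tz":0,"rx":0,"ry":0,"rz":0}]' 0.035;  python3 -m creep '[{"tx":0,"ty":0,"tz":0,"rx":0,"ry":0,"rz":0},{"tx":0,"ty":0,"tz":0,"rx":0,"ry":0,"rz":0},{"tx":0,"ty":0,"tz":0,"rx":0,"ry":0,"rz":0},{"tx":0,"ty":0,"tz":0,"rx":0,"ry":0,"rz":0}]' 0.0 20
```

```text
time_s: 11.6
tool_pos: [0.6058, 0.0425, 0.0586]
tool_rot: [180.0, -26.6, 1.4]
force: [-0.3, -0.7, -0.6]
grip_width: 0.0337
time_s: 12.1
tool_pos: [0.6068, 0.0444, 0.06]
tool_rot: [-180.0, -26.7, 1.5]
force: [-0.5, 5.2, -0.8]
grip_width: 0.0137
```

```bash
python3 -m creep '[{"tx":-0.0117,"ty":0,"tz":-0.0057,"rx":0,"ry":-2.2,"rz":0},{"tx":-0.0119,"ty":0,"tz":-0.0052,"rx":0,"ry":-2.2,"rz":0},{"tx":-0.0121,"ty":0,"tz":-0.0047,"rx":0,"ry":-2.2,"rz":0},{"tx":-0.0123,"ty":0,"tz":-0.0042,"rx":0,"ry":-2.2,"rz":0},{"tx":-0.0124,"ty":0,"tz":-0.0038,"rx":0,"ry":-2.2,"rz":0},{"tx":-0.0126,"ty":0,"tz":-0.0034,"rx":0,"ry":-2.2,"rz":0}]';python3 d.py .449 .039 .06 1.3 0
```

```text
time_s: 12.85
tool_pos: [0.5309, 0.0421, 0.0604]
tool_rot: [-179.9, -13.7, 1.4]
force: [2.5, 4.4, 0.7]
grip_width: 0.0136
now [0.5309 0.0421 0.0604] [-179.9232  -13.7428    1.4254] q [   2.    6.  -10.  122.    5.   38. -100.] F [2.5 4.4 0.7] grip 0.0136 t 12.85
rotvec [ -0.0915 -13.7427   0.1341] shift cur axes [-0.0797  0.0011 -0.019 ] shift target axes [-0.082   0.0013  0.0004]
```

```bash
python3 -m creep '[{"tx":-0.0127,"ty":0,"tz":-0.0028,"rx":0,"ry":-2.2,"rz":0},{"tx":-0.0128,"ty":0,"tz":-0.0023,"rx":0,"ry":-2.2,"rz":0},{"tx":-0.0129,"ty":0,"tz":-0.0018,"rx":0,"ry":-2.2,"rz":0},{"tx":-0.0129,"ty":0,"tz":-0.0014,"rx":0,"ry":-2.2,"rz":0},{"tx":-0.013,"ty":0,"tz":-0.0009,"rx":0,"ry":-2.2,"rz":0},{"tx":-0.013,"ty":0,"tz":-0.0005,"rx":0,"ry":-2,"rz":0}]';python3 d.py .448 .039 .06 1.3 0
```

```text
time_s: 13.6
tool_pos: [0.455, 0.0399, 0.06]
tool_rot: [-179.9, -1.0, 1.4]
force: [25.3, 3.4, -14.9]
grip_width: 0.0137
now [0.455  0.0399 0.06  ] [-179.9224   -1.0036    1.3911] q [  2.   6. -11. 122.   1.  52. -98.] F [ 25.3   3.4 -14.9] grip 0.0137 t 13.6
rotvec [-0.0784 -1.0035  0.0918] shift cur axes [-0.007   0.0007 -0.0001] shift target axes [-0.007   0.0007 -0.    ]
```

```bash
python3 -m creep '[{"tx":0.001,"ty":0,"tz":0,"rx":0,"ry":0,"rz":0},{"tx":0,"ty":0,"tz":0,"rx":0,"ry":0,"rz":0}]' - ; python3 -m creep '[{"tx":0,"ty":0,"tz":0,"rx":0,"ry":0,"rz":0},{"tx":0,"ty":0,"tz":0,"rx":0,"ry":0,"rz":0},{"tx":0,"ty":0,"tz":-0.04,"rx":0,"ry":0,"rz":0},{"tx":0,"ty":0,"tz":-0.06,"rx":0,"ry":0,"rz":0},{"tx":0,"ty":0,"tz":-0.06,"rx":0,"ry":0,"rz":0},{"tx":0,"ty":0,"tz":0,"rx":0,"ry":0,"rz":0}]' 0.06; python3 - <<'E'
from h import *
snap('top','t9');snap('side','s9')
E
```

```text
time_s: 13.85
tool_pos: [0.4551, 0.0398, 0.06]
tool_rot: [-179.9, -0.9, 1.4]
force: [0.6, 4.3, 8.3]
grip_width: 0.0139
time_s: 14.6
tool_pos: [0.4532, 0.0388, 0.2223]
tool_rot: [180.0, -1.0, 1.3]
force: [-0.3, 1.1, -0.4]
grip_width: 0.0584
```

View pics/t9.png

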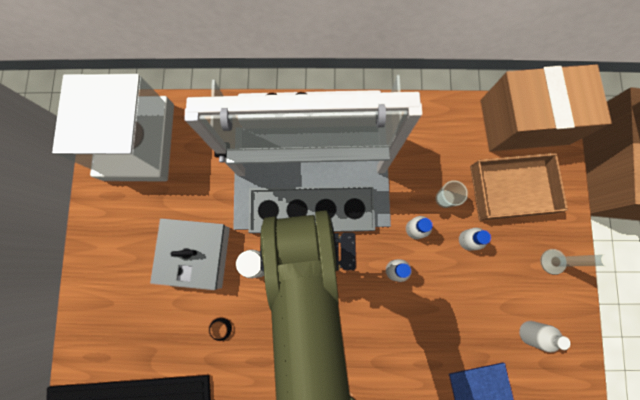

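View pics/s9.png

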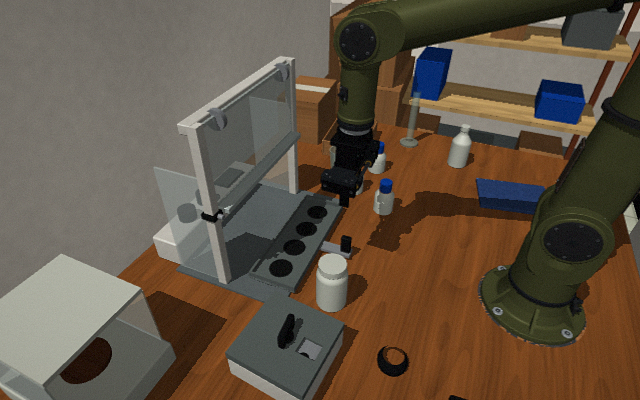

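```bash
python3 - <<'E'
from h import *
np.set_printoptions(precision=4,suppress=True)
T,S=load('t9'),load('s9')
g=cv2.cvtColor(T['pixels'],cv2.COLOR_RGB2GRAY)
m=((g<25).astype(np.uint8)); m[:, :255]=0;m[:,370:]=0;m[:195]=0;m[225:]=0
n,l,st,ce=cv2.connectedComponentsWithStats(m)
for i in range(1,n):
    if st[i,4]>100: print(st[i],ce[i],ray(T,[ce[i]],.018)[0])
T0,S0=load('t0') if 0 else load('top0'),load('side0')
# caps: match top & side; use updated images
caps={'A':((424.05,224.95),(354.7,166.6)),'B':((481.67,237.17),(378.3,147.1)),'C':((402.5,270.0),(385.5,185.7))}
for k,(a,b) in caps.items(): print(k,multi([(T0,a),(S0,b)],(.5,-.2,.1)))
for c in (T,S):
    h=cv2.cvtColor(c['pixels'],cv2.COLOR_RGB2HSV)
    mm=cv2.inRange(h,(110,150,60),(125,255,255));n,l,st,ce=cv2.connectedComponentsWithStats(mm)
    print([ce[i].round(1) for i in range(1,n) if 60<st[i,4]<300])
E
```

```text
[345 199  20  19 266] [353.9135 207.391 ] [ 0.5876 -0.0765  0.018 ]
[316 200  20  17 202] [326.1733 206.3812] [0.5897 0.0006 0.018 ]
A (array([ 0.5336, -0.2515,  0.0859]), array([-0.1, -0.4,  0.5,  0.1]))
B (array([ 0.5031, -0.3989,  0.0854]), array([-0.1, -0.2,  0.3,  0. ]))
C (array([ 0.418 , -0.1935,  0.0852]), array([-0. , -0.2,  0.2,  0. ]))
[array([424., 225.]), array([481.6, 237.2]), array([402.6, 270. ])]
[array([385.6, 185.7])]
```

```bash
python3 -m creep '[{"tx":0,"ty":0,"tz":-0.03,"rx":0,"ry":1,"rz":-10.5},{"tx":0,"ty":0,"tz":-0.03,"rx":0,"ry":0,"rz":-10.5},{"tx":0,"ty":0,"tz":0,"rx":0,"ry":0,"rz":-10.5},{"tx":0,"ty":0,"tz":0,"rx":0,"ry":0,"rz":-10.5},{"tx":0,"ty":0,"tz":0,"rx":0,"ry":0,"rz":-10.5},{"tx":0,"ty":0,"tz":0,"rx":0,"ry":0,"rz":-10.5},{"tx":0,"ty":0,"tz":0,"rx":0,"ry":0,"rz":-10.5},{"tx":0,"ty":0,"tz":0,"rx":0,"ry":0,"rz":-10.5},{"tx":0,"ty":0,"tz":0,"rx":0,"ry":0,"rz":-10.5},{"tx":0,"ty":0,"tz":0,"rx":0,"ry":0,"rz":-10.5},{"tx":0,"ty":0,"tz":0,"rx":0,"ry":0,"rz":-10.5},{"tx":0,"ty":0,"tz":0,"rx":0,"ry":0,"rz":-10.5},{"tx":0,"ty":0,"tz":0,"rx":0,"ry":0,"rz":-10.5},{"tx":0,"ty":0,"tz":0,"rx":0,"ry":0,"rz":-10.5},{"tx":0,"ty":0,"tz":0,"rx":0,"ry":0,"rz":-10.5},{"tx":0,"ty":0,"tz":0,"rx":0,"ry":0,"rz":-10.5},{"tx":0,"ty":0,"tz":0,"rx":0,"ry":0,"rz":-10.5}]' 0.065 15;python3 d.py .418 -.1935 .28 180 0
```

```text
time_s: 16.82
tool_pos: [0.4482, 0.0385, 0.2749]
tool_rot: [179.9, 1.2, -179.8]
force: [0.1, -0.6, -0.5]
grip_width: 0.0647
now [0.4482 0.0385 0.2749] [ 179.9429    1.1846 -179.7945] q [ -9.  -8.   0. 108.   0.  78.  82.] F [ 0.1 -0.6 -0.5] grip 0.0647 t 16.825
rotvec [0.0592 1.1844 0.2061] shift cur axes [ 0.031  -0.2319 -0.006 ] shift target axes [ 0.0302 -0.232  -0.0051]
```

```bash
python3 -m creep '[{"tx":0.006,"ty":-0.046,"tz":0,"rx":0,"ry":1.2,"rz":0},{"tx":0.006,"ty":-0.046,"tz":0,"rx":0,"ry":0,"rz":0},{"tx":0.006,"ty":-0.046,"tz":0,"rx":0,"ry":0,"rz":0},{"tx":0.006,"ty":-0.046,"tz":0,"rx":0,"ry":0,"rz":0},{"tx":0.006,"ty":-0.046,"tz":0,"rx":0,"ry":0,"rz":0},{"tx":0,"ty":0,"tz":0,"rx":0,"ry":0,"rz":0}]';python3 d.py .418 -.1935 .096 180 0; python3 - <<'E'
from h import *
snap('wrist','w10');c=snap('side','s10')
E
```

```text
time_s: 17.58
tool_pos: [0.4166, -0.1947, 0.2745]
tool_rot: [179.9, 0.0, 179.5]
force: [0.4, 0.1, 0.8]
grip_width: 0.0647
now [ 0.4166 -0.1947  0.2745] [179.8905   0.0022 179.4534] q [  3.  -6.  17. 107.   2.  79. 109.] F [0.4 0.1 0.8] grip 0.0647 t 17.575
rotvec [ 0.1095  0.0027 -0.5466] shift cur axes [-0.0014  0.0009  0.1785] shift target axes [-0.0014  0.0012  0.1785]
```

View pics/w10.png

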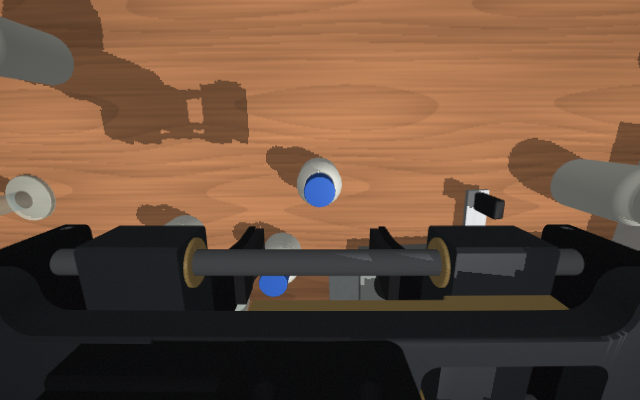

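View pics/s10.png

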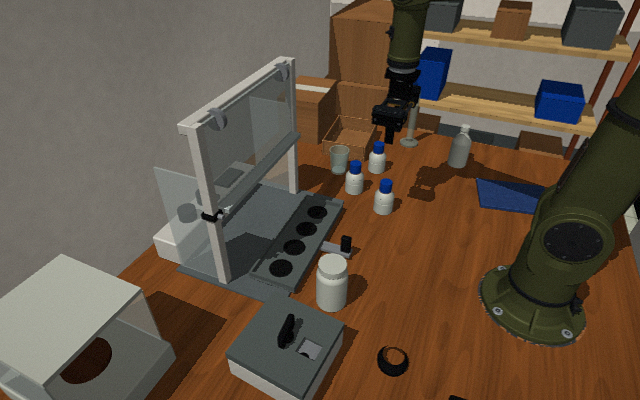

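```bash
cat > cap.py <<'E'
import sys;from h import *
c=load(sys.argv[1]);h=cv2.cvtColor(c['pixels'],cv2.COLOR_RGB2HSV)
mm=cv2.inRange(h,(108,140,50),(125,255,255));n,l,st,ce=cv2.connectedComponentsWithStats(mm)
for i in range(1,n):
    if st[i,4]>60: print(st[i],ray(c,[ce[i]],.1)[0].round(4))
E
python3 cap.py w10
python3 -m creep '[{"tx":0,"ty":0,"tz":0.05,"rx":0,"ry":0,"rz":0},{"tx":0,"ty":0,"tz":0.05,"rx":0,"ry":0,"rz":0},{"tx":0,"ty":0.001,"tz":0.04,"rx":0,"ry":0,"rz":0},{"tx":-0.001,"ty":0,"tz":0.035,"rx":0,"ry":0,"rz":0},{"tx":0,"ty":0,"tz":0.003,"rx":0,"ry":0,"rz":0},{"tx":0,"ty":0,"tz":0,"rx":0,"ry":0,"rz":0}]'
python3 -m creep '[{"tx":0,"ty":0,"tz":0,"rx":0,"ry":0,"rz":0},{"tx":0,"ty":0,"tz":0,"rx":0,"ry":0,"rz":0},{"tx":0,"ty":0,"tz":0,"rx":0,"ry":0,"rz":0},{"tx":0,"ty":0,"tz":0,"rx":0,"ry":0,"rz":0}]' 0 15
python3 d.py .418 -.1935 .096 180 0
```

```text
[304 174  31  33 805] [ 0.4148 -0.1919  0.1   ]
[259 276  30  21 504] [ 0.534  -0.2497  0.1   ]
time_s: 18.42
tool_pos: [0.4212, -0.1891, 0.0992]
tool_rot: [179.9, 0.3, 180.0]
force: [1.0, 0.1, -0.2]
grip_width: 0.0651
time_s: 18.92
tool_pos: [0.4209, -0.19, 0.0991]
tool_rot: [179.9, 0.3, 179.9]
force: [0.4, -1.2, 1.7]
grip_width: 0.0359
now [ 0.4209 -0.19    0.0991] [179.9044   0.3025 179.8748] q [  3.   3.  18. 120.  -1.  57. 112.] F [ 0.4 -1.2  1.7] grip 0.0359 t 18.925
rotvec [ 0.0953  0.3026 -0.125 ] shift cur axes [ 0.0029 -0.0035  0.0031] shift target axes [ 0.0029 -0.0035  0.0031]
```

```bash
python3 -m creep '[{"tx":0,"ty":0,"tz":-0.03,"rx":0,"ry":0,"rz":0},{"tx":0,"ty":0,"tz":-0.05,"rx":0,"ry":0,"rz":0},{"tx":0,"ty":0,"tz":-0.05,"rx":0,"ry":0,"rz":0},{"tx":0,"ty":0,"tz":-0.04,"rx":0,"ry":0,"rz":0},{"tx":-0.02,"ty":0.034,"tz":0,"rx":0,"ry":0,"rz":0},{"tx":-0.02,"ty":0.034,"tz":0,"rx":0,"ry":0,"rz":0},{"tx":-0.02,"ty":0.034,"tz":0,"rx":0,"ry":0,"rz":0},{"tx":-0.02,"ty":0.034,"tz":0,"rx":0,"ry":0,"rz":0},{"tx":-0.02,"ty":0.034,"tz":0,"rx":0,"ry":0,"rz":0},{"tx":-0.02,"ty":0.034,"tz":0,"rx":0,"ry":0,"rz":0},{"tx":-0.02,"ty":0.034,"tz":0,"rx":0,"ry":0,"rz":0},{"tx":-0.02,"ty":0.034,"tz":0,"rx":0,"ry":0,"rz":0},{"tx":0,"ty":0,"tz":0,"rx":0,"ry":0,"rz":0}]';python3 d.py .584 .0825 .118 181 0;  python3 - <<'E'
from h import *
snap('wrist','w11');c=snap('side','s11');snap('top','t11')
E
```

```text
time_s: 20.55
tool_pos: [0.5807, 0.0858, 0.2687]
tool_rot: [179.8, 0.1, -179.8]
force: [-0.3, 0.2, -1.7]
grip_width: 0.0359
now [0.5807 0.0858 0.2687] [ 179.795     0.1497 -179.7895] q [-13.  10.   2.  91.  -1.  79.  80.] F [-0.3  0.2 -1.7] grip 0.0359 t 20.55
rotvec [ 0.204   0.1512 -0.7892] shift cur axes [-0.0029 -0.0039  0.1507] shift target axes [-0.0033 -0.0034  0.1507]
```

View pics/s11.png

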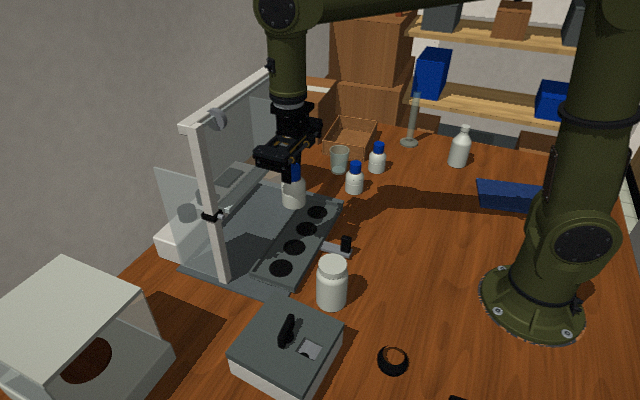

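View pics/w11.png

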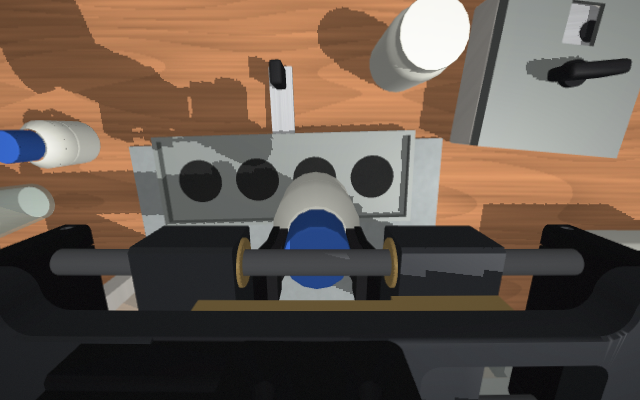

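```bash
python3 - <<'E'
from h import *
c=load('w11');print(ray(c,[(200.5,181),(257.5,179.5),(372,176.5)],.018).round(4)); print(ray(load('t11'),[(268,210),(353.9,208)],.018).round(4))
from h import *
im=load('t11')['pixels'][180:240,240:380,::-1];cv2.imwrite('pics/t11c.png',cv2.resize(im,None,fx=5,fy=5))
E
```

```text
[[ 0.5834 -0.0757  0.018 ]
 [ 0.5811  0.0041  0.018 ]
 [ 0.5764  0.1636  0.018 ]]
[[ 0.578   0.1626  0.018 ]
 [ 0.5859 -0.0764  0.018 ]]
```

View pics/t11c.png

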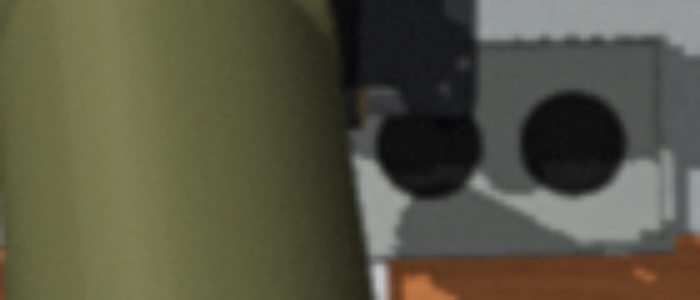

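```bash
python3 -m creep '[{"tx":0,"ty":-0.002,"tz":0.045,"rx":0,"ry":0,"rz":0},{"tx":0,"ty":0,"tz":0.045,"rx":0,"ry":0,"rz":0},{"tx":0,"ty":0,"tz":0.035,"rx":0,"ry":0,"rz":0},{"tx":0,"ty":0,"tz":0.015,"rx":0,"ry":0,"rz":0},{"tx":0,"ty":0,"tz":0.004,"rx":0,"ry":0,"rz":0},{"tx":0,"ty":0,"tz":0,"rx":0,"ry":0,"rz":0}]';python3 d.py .580 .084 .117 181 0
```

```text
time_s: 21.45
tool_pos: [0.582, 0.0797, 0.1274]
tool_rot: [179.9, 0.4, 179.9]
force: [0.3, 0.8, -1.8]
grip_width: 0.0356
now [0.582  0.0797 0.1274] [179.864    0.3808 179.8515] q [-12.  16.   2. 101.  -1.  63.  80.] F [ 0.3  0.8 -1.8] grip 0.0356 t 21.45
rotvec [ 0.1322  0.3821 -1.148 ] shift cur axes [0.0021 0.0043 0.0104] shift target axes [0.002  0.0043 0.0104]
```

```bash
python3 -m creep '[{"tx":0.001,"ty":0.003,"tz":0.005,"rx":0,"ry":0,"rz":0},{"tx":0,"ty":0,"tz":0.004,"rx":0,"ry":0,"rz":0},{"tx":0,"ty":0,"tz":0.001,"rx":0,"ry":0,"rz":0},{"tx":0,"ty":0,"tz":0,"rx":0,"ry":0,"rz":0}]'
```

```text
time_s: 21.95
tool_pos: [0.5807, 0.0833, 0.117]
tool_rot: [179.8, 0.3, 179.9]
force: [-1.2, 0.5, 4.2]
grip_width: 0.0358
```

```bash
python3 -m creep '[{"tx":0,"ty":0,"tz":0,"rx":0,"ry":0,"rz":0},{"tx":0,"ty":0,"tz":0,"rx":0,"ry":0,"rz":0},{"tx":0,"ty":0,"tz":0,"rx":0,"ry":0,"rz":0},{"tx":0,"ty":0,"tz":-0.03,"rx":0,"ry":0,"rz":0},{"tx":0,"ty":0,"tz":-0.05,"rx":0,"ry":0,"rz":0},{"tx":0,"ty":0,"tz":-0.05,"rx":0,"ry":0,"rz":0}]' 0.065;  python3 - <<'E'
from h import *
snap('wrist','w12');snap('side','s12');snap('top','t12')
E
python3 cap.py t12; python3 cap.py s12;  python3 d.py .534 -.2505 .28 180 0
```

```text
time_s: 22.7
tool_pos: [0.5793, 0.0825, 0.247]
tool_rot: [179.9, 0.2, 179.9]
force: [0.9, 0.2, -0.2]
grip_width: 0.0647
[417 218  15  14 163] [ 0.5311 -0.2481  0.1   ]
[473 231  17  13 180] [ 0.5013 -0.393   0.1   ]
[ 450  364   62   36 1488] [ 0.1505 -0.3761  0.1   ]
[ 411   47   41   54 1532] [ 0.4794 -1.1417  0.1   ]
[535  79  34  43 962] [-0.0219 -1.0321  0.1   ]
[373 141  11  13 120] [ 0.4982 -0.3748  0.1   ]
[350 160  11  14 138] [ 0.5277 -0.2307  0.1   ]
[477 179  65  20 879] [ 0.1002 -0.3009  0.1   ]
[481 197  48  16 219] [ 0.1012 -0.2132  0.1   ]
[287 213  15  18 219] [0.5815 0.0767 0.1   ]
now [0.5814 0.0828 0.2495] [179.8134   0.6318 179.867 ] q [-13.  10.   2.  93.  -1.  76.  80.] F [-0.2  0.4 -0.8] grip 0.0646 t 22.85
rotvec [ 0.1859  0.632  -0.132 ] shift cur axes [ 0.0463 -0.3333 -0.0321] shift target axes [ 0.0474 -0.3333 -0.0305]
```

View pics/s12.png

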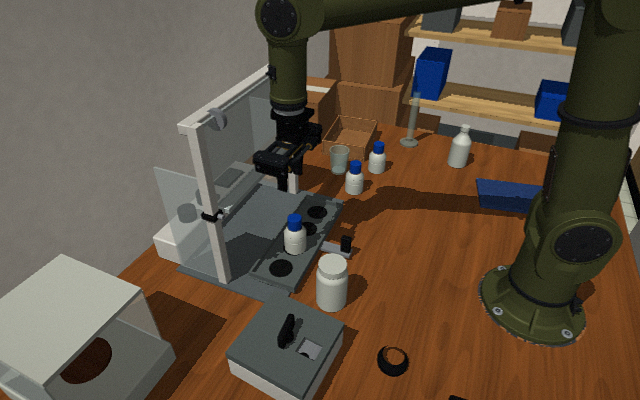

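```bash
python3 -m creep '[{"tx":0,"ty":-0.03,"tz":-0.02,"rx":0,"ry":0.5,"rz":0},{"tx":0.007,"ty":-0.05,"tz":0,"rx":0,"ry":0,"rz":0},{"tx":0.008,"ty":-0.05,"tz":0,"rx":0,"ry":0,"rz":0},{"tx":0.008,"ty":-0.05,"tz":0,"rx":0,"ry":0,"rz":0},{"tx":0.008,"ty":-0.05,"tz":0,"rx":0,"ry":0,"rz":0},{"tx":0.008,"ty":-0.05,"tz":0,"rx":0,"ry":0,"rz":0},{"tx":0.008,"ty":-0.053,"tz":0,"rx":0,"ry":0,"rz":0},{"tx":0,"ty":0,"tz":0,"rx":0,"ry":0,"rz":0}]';  python3 - <<'E'
from h import *
snap('wrist','w13')
E
python3 cap.py w13; python3 d.py .534 -.2505 .096 180 0
```

```text
time_s: 23.85
tool_pos: [0.5289, -0.2561, 0.2638]
tool_rot: [-180.0, -0.4, 179.3]
force: [-0.1, 1.1, 1.1]
grip_width: 0.0649
[ 170  154   42   34 1096] [ 0.4999 -0.3922  0.1   ]
[307 178  32  35 863] [ 0.5292 -0.2499  0.1   ]
[ 590  215   50   36 1155] [0.5749 0.0895 0.1   ]
now [ 0.5302 -0.2526  0.2638] [179.8689  -0.4029 179.59  ] q [  8.  11.  17.  91.  -3.  79. 115.] F [0.4 1.1 0.1] grip 0.0649 t 23.9
rotvec [ 0.1325 -0.4025 -0.4104] shift cur axes [-0.005   0.0017  0.1678] shift target axes [-0.0038  0.0021  0.1678]
```

View pics/w13.png

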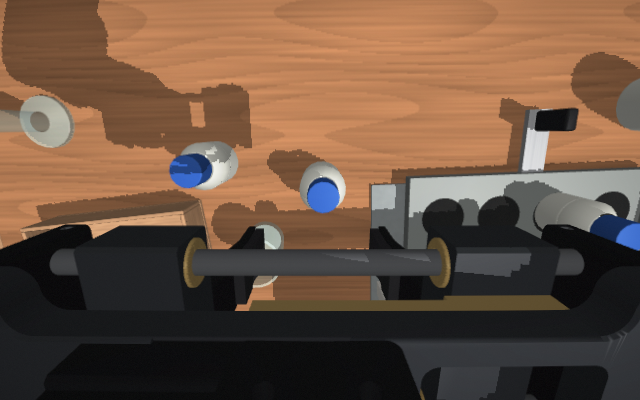

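```bash
python3 -m creep '[{"tx":-0.001,"ty":0.002,"tz":0.05,"rx":0,"ry":0,"rz":0},{"tx":-0.001,"ty":0,"tz":0.05,"rx":0,"ry":0,"rz":0},{"tx":0,"ty":0,"tz":0.04,"rx":0,"ry":0,"rz":0},{"tx":0,"ty":0,"tz":0.024,"rx":0,"ry":0,"rz":0},{"tx":0,"ty":0,"tz":0,"rx":0,"ry":0,"rz":0},{"tx":0,"ty":0,"tz":0,"rx":0,"ry":0,"rz":0}]';python3 d.py .5325 -.2500 .098 180 0
```

```text
time_s: 24.65
tool_pos: [0.534, -0.2472, 0.1023]
tool_rot: [179.9, -0.2, 180.0]
force: [-0.2, 0.5, -0.2]
grip_width: 0.0651
now [ 0.534  -0.2472  0.1023] [179.8811  -0.1821 179.9571] q [  9.  18.  16. 102.  -5.  61. 117.] F [-0.2  0.5 -0.2] grip 0.0651 t 24.65
rotvec [ 0.119  -0.1821 -0.0431] shift cur axes [ 0.0015 -0.0028  0.0043] shift target axes [ 0.0015 -0.0028  0.0043]
```

```bash
python3 -m creep '[{"tx":0,"ty":-0.002,"tz":0.004,"rx":0,"ry":0,"rz":0},{"tx":0,"ty":0,"tz":0,"rx":0,"ry":0,"rz":0}]'; python3 -m creep '[{"tx":0,"ty":0,"tz":0,"rx":0,"ry":0,"rz":0},{"tx":0,"ty":0,"tz":0,"rx":0,"ry":0,"rz":0},{"tx":0,"ty":0,"tz":0,"rx":0,"ry":0,"rz":0},{"tx":0,"ty":0,"tz":0,"rx":0,"ry":0,"rz":0}]' 0 15;python3 d.py .582 .004 .28 180 0
```

```text
time_s: 24.9
tool_pos: [0.5334, -0.2503, 0.0982]
tool_rot: [179.9, -0.2, 179.9]
force: [0.4, -0.0, 0.1]
grip_width: 0.0647
time_s: 25.4
tool_pos: [0.5333, -0.2497, 0.0979]
tool_rot: [179.9, -0.2, 179.9]
force: [-1.6, 0.9, 1.2]
grip_width: 0.0351
now [ 0.5333 -0.2497  0.0979] [179.8633  -0.225  179.8909] q [  9.  18.  16. 102.  -6.  61. 117.] F [-1.6  0.9  1.2] grip 0.0351 t 25.4
rotvec [ 0.1369 -0.2249 -0.1094] shift cur axes [-0.0475  0.2542 -0.1817] shift target axes [-0.0487  0.2537 -0.1821]
```

```bash
python3 -m creep '[{"tx":0,"ty":0,"tz":-0.03,"rx":0,"ry":0,"rz":0},{"tx":0,"ty":0,"tz":-0.05,"rx":0,"ry":0,"rz":0},{"tx":0,"ty":0,"tz":-0.05,"rx":0,"ry":0,"rz":0},{"tx":0,"ty":0,"tz":-0.03,"rx":0,"ry":0,"rz":0},{"tx":-0.008,"ty":0.0423,"tz":0,"rx":0,"ry":0,"rz":0},{"tx":-0.008,"ty":0.0423,"tz":0,"rx":0,"ry":0,"rz":0},{"tx":-0.008,"ty":0.0423,"tz":0,"rx":0,"ry":0,"rz":0},{"tx":-0.008,"ty":0.0423,"tz":0,"rx":0,"ry":0,"rz":0},{"tx":-0.008,"ty":0.0423,"tz":0,"rx":0,"ry":0,"rz":0},{"tx":-0.008,"ty":0.0423,"tz":0,"rx":0,"ry":0,"rz":0},{"tx":0,"ty":0,"tz":0,"rx":0,"ry":0,"rz":0},{"tx":0,"ty":0,"tz":0,"rx":0,"ry":0,"rz":0}]';python3 d.py .582 .004 .125 181 0;  python3 - <<'E'
from h import *
snap('wrist','w14')
E
```

```text
time_s: 26.9
tool_pos: [0.582, 0.0027, 0.2572]
tool_rot: [179.9, -0.3, 179.9]
force: [0.5, -0.5, -1.3]
grip_width: 0.0354
now [0.582  0.0027 0.2572] [179.9449  -0.3094 179.8709] q [-8. 10.  6. 92. -1. 78. 88.] F [ 0.5 -0.5 -1.3] grip 0.0354 t 26.9
rotvec [ 0.0581 -0.3089 -1.1293] shift cur axes [-0.0007  0.0012  0.1322] shift target axes [-0.      0.0013  0.1322]
```

View pics/w14.png

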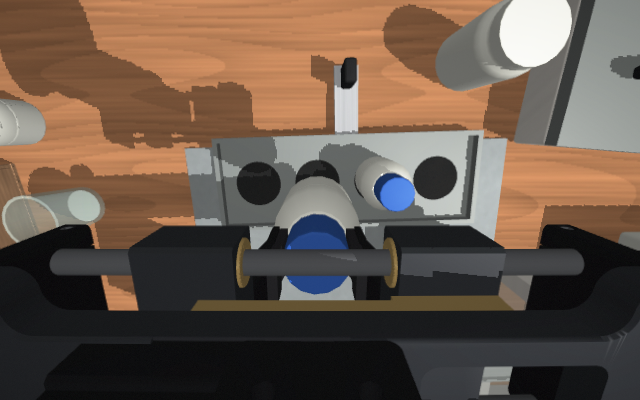

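Bottle C stands on the tray (cap at 395,193); bottle A is held above the next spot. Lower it.

```bash
python3 -m creep '[{"tx":0,"ty":0.001,"tz":0.045,"rx":0,"ry":0,"rz":0},{"tx":0,"ty":0,"tz":0.045,"rx":0,"ry":0,"rz":0},{"tx":0,"ty":0,"tz":0.035,"rx":0,"ry":0,"rz":0},{"tx":0,"ty":0,"tz":0.005,"rx":0,"ry":0,"rz":0},{"tx":0,"ty":0,"tz":0,"rx":0,"ry":0,"rz":0}]';python3 d.py .582 .004 .116 181 0
```

```text
time_s: 27.58
tool_pos: [0.5823, 0.0037, 0.1288]
tool_rot: [179.9, -0.2, 179.8]
force: [0.5, -0.1, -1.3]
grip_width: 0.0357
now [0.5823 0.0037 0.1288] [179.8965  -0.1809 179.7931] q [ -8.  15.   6. 101.  -2.  64.  88.] F [ 0.5 -0.1 -1.3] grip 0.0357 t 27.575
rotvec [ 0.1054 -0.1798 -1.2071] shift cur axes [0.0003 0.0003 0.0128] shift target axes [0.0003 0.0003 0.0128]
```

```bash
python3 -m creep '[{"tx":0,"ty":0,"tz":0.007,"rx":0,"ry":0,"rz":0},{"tx":0,"ty":0,"tz":0.004,"rx":0,"ry":0,"rz":0},{"tx":0,"ty":0,"tz":0.002,"rx":0,"ry":0,"rz":0},{"tx":0,"ty":0,"tz":0,"rx":0,"ry":0,"rz":0}]';python3 -m creep '[{"tx":0,"ty":0,"tz":0,"rx":0,"ry":0,"rz":0},{"tx":0,"ty":0,"tz":0,"rx":0,"ry":0,"rz":0},{"tx":0,"ty":0,"tz":0,"rx":0,"ry":0,"rz":0},{"tx":0,"ty":0,"tz":-0.03,"rx":0,"ry":0,"rz":0},{"tx":0,"ty":0,"tz":-0.05,"rx":0,"ry":0,"rz":0},{"tx":0,"ty":0,"tz":-0.06,"rx":0,"ry":0,"rz":0}]' 0.065;  python3 - <<'E'
from h import *
snap('side','s15');snap('top','t15')
E
python3 cap.py t15; python3 cap.py s15;  python3 d.py .502 -.3965 .28 180 0
```

```text
time_s: 28.08
tool_pos: [0.5823, 0.0048, 0.1159]
tool_rot: [179.9, -0.2, 179.9]
force: [-0.8, 0.4, 3.6]
grip_width: 0.0356
time_s: 28.82
tool_pos: [0.5813, 0.0046, 0.2546]
tool_rot: [179.9, -0.4, 179.9]
force: [0.2, 0.4, 0.2]
grip_width: 0.0649
[288 200   7  12  63] [0.5782 0.091  0.1   ]
[473 231  17  13 181] [ 0.5013 -0.3929  0.1   ]
[ 450  364   62   36 1440] [ 0.1505 -0.3765  0.1   ]
[ 411   47   41   54 1529] [ 0.4794 -1.1405  0.1   ]
[535  79  33  42 954] [-0.0214 -1.031   0.1   ]
[373 141  11  13 120] [ 0.4985 -0.375   0.1   ]
[477 179  66  21 613] [ 0.0954 -0.3129  0.1   ]
[300 196  13  17 194] [ 0.5851 -0.0018  0.1   ]
[480 202  51  11 180] [ 0.0968 -0.2104  0.1   ]
[287 213  15  18 216] [0.5815 0.0775 0.1   ]
now [0.5858 0.0046 0.2621] [179.8193   0.4607 179.8797] q [-8. 10.  6. 92. -1. 78. 88.] F [ 1.8 -0.5  0.3] grip 0.0648 t 28.925
rotvec [ 0.1802  0.4609 -0.1195] shift cur axes [ 0.0828 -0.4012 -0.0198] shift target axes [ 0.0838 -0.4011 -0.0179]
```

View pics/s15.png

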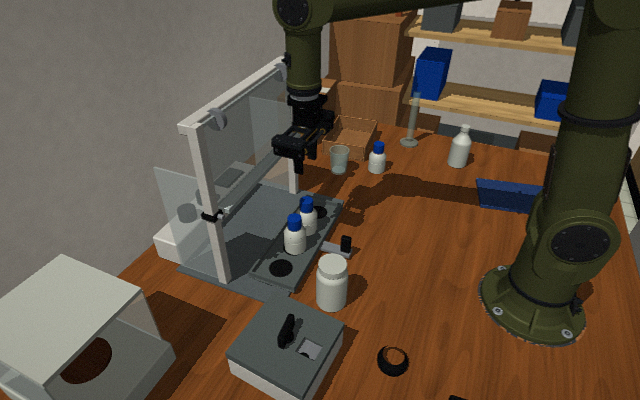

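```bash
python3 - <<'E'
from h import *
print(ray(load('t15'),[(553,262)],0.01),ray(load('s15'),[(409,142)],0.01), tri(load('top0'),(604,257),load('side0'),(416,96)))
E
python3 -m creep '[{"tx":0.012,"ty":-0.057,"tz":-0.018,"rx":0,"ry":0,"rz":0},{"tx":0.012,"ty":-0.057,"tz":0,"rx":0,"ry":0,"rz":0},{"tx":0.012,"ty":-0.057,"tz":0,"rx":0,"ry":0,"rz":0},{"tx":0.012,"ty":-0.057,"tz":0,"rx":0,"ry":0,"rz":0},{"tx":0.012,"ty":-0.057,"tz":0,"rx":0,"ry":0,"rz":0},{"tx":0.012,"ty":-0.057,"tz":0,"rx":0,"ry":0,"rz":0},{"tx":0.012,"ty":-0.057,"tz":0,"rx":0,"ry":0,"rz":0},{"tx":0,"ty":0,"tz":0,"rx":0,"ry":0,"rz":0},{"tx":0,"ty":0,"tz":0,"rx":0,"ry":0,"rz":0}]';  python3 - <<'E'
from h import *
snap('wrist','w16')
E
python3 cap.py w16; python3 d.py .502 -.3965 .098 180 0
```

```text
[[ 0.44192975 -0.62331507  0.01      ]] [[ 0.44071879 -0.61280794  0.01      ]] [ 0.44957944 -0.64312617  0.18162146]
time_s: 30.05
tool_pos: [0.4978, -0.3937, 0.2713]
tool_rot: [179.8, -0.3, 179.9]
force: [0.4, 1.2, 0.8]
grip_width: 0.0651
[299 178  31  34 821] [ 0.4994 -0.3963  0.1   ]
now [ 0.4984 -0.3927  0.2715] [179.7818  -0.2595 179.9946] q [ 18.  17.  22.  84.  -6.  81. 131.] F [ 0.2  0.5 -0.5] grip 0.0651 t 30.1
rotvec [ 0.2182 -0.2595 -0.0059] shift cur axes [-0.0044 -0.0044  0.1735] shift target axes [-0.0036 -0.0038  0.1735]
```

View pics/w16.png

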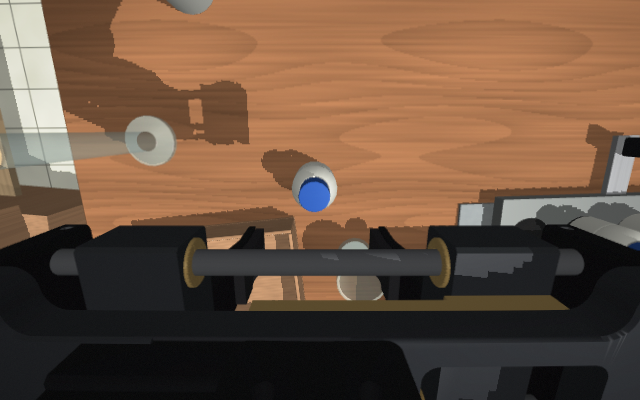

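```bash
python3 -m creep '[{"tx":-0.002,"ty":-0.003,"tz":0.05,"rx":0,"ry":0,"rz":0},{"tx":-0.001,"ty":-0.001,"tz":0.05,"rx":0,"ry":0,"rz":0},{"tx":0,"ty":0,"tz":0.04,"rx":0,"ry":0,"rz":0},{"tx":0,"ty":0,"tz":0.032,"rx":0,"ry":0,"rz":0},{"tx":0,"ty":0,"tz":0,"rx":0,"ry":0,"rz":0},{"tx":0,"ty":0,"tz":0,"rx":0,"ry":0,"rz":0}]';python3 d.py .502 -.397 .098 180 0
```

```text
time_s: 30.85
tool_pos: [0.5013, -0.3976, 0.1019]
tool_rot: [179.9, -0.1, 180.0]
force: [-0.5, 0.4, -0.2]
grip_width: 0.0655
now [ 0.5013 -0.3976  0.1019] [179.9278  -0.1298 179.9843] q [ 19.  24.  21.  95.  -9.  63. 133.] F [-0.5  0.4 -0.2] grip 0.0655 t 30.85
rotvec [ 0.0722 -0.1298 -0.0157] shift cur axes [-0.0007  0.0006  0.0039] shift target axes [-0.0007  0.0006  0.0039]
```

```bash
python3 -m creep '[{"tx":-0.0005,"ty":0,"tz":0.004,"rx":0,"ry":0,"rz":0},{"tx":0,"ty":0,"tz":0,"rx":0,"ry":0,"rz":0}]'; python3 -m creep '[{"tx":0,"ty":0,"tz":0,"rx":0,"ry":0,"rz":0},{"tx":0,"ty":0,"tz":0,"rx":0,"ry":0,"rz":0},{"tx":0,"ty":0,"tz":0,"rx":0,"ry":0,"rz":0},{"tx":0,"ty":0,"tz":0,"rx":0,"ry":0,"rz":0}]' 0 15; python3 -m creep '[{"tx":0,"ty":0,"tz":-0.03,"rx":0,"ry":0,"rz":0},{"tx":0,"ty":0,"tz":-0.05,"rx":0,"ry":0,"rz":0},{"tx":0,"ty":0,"tz":-0.05,"rx":0,"ry":0,"rz":0},{"tx":0,"ty":0,"tz":-0.03,"rx":0,"ry":0,"rz":0}]'; python3 d.py .584 -.076 .27 180 0
```

```text
time_s: 31.1
tool_pos: [0.5008, -0.3982, 0.0973]
tool_rot: [179.9, -0.2, 179.9]
force: [-0.5, -0.0, -0.4]
grip_width: 0.0651
time_s: 31.6
tool_pos: [0.5008, -0.3971, 0.0967]
tool_rot: [179.8, -0.2, 179.9]
force: [-0.1, 2.3, 4.0]
grip_width: 0.0381
time_s: 32.1
tool_pos: [0.5012, -0.3993, 0.2589]
tool_rot: [-180.0, -0.1, 179.9]
force: [0.0, 0.7, -2.2]
grip_width: 0.0356
now [ 0.5012 -0.3993  0.2589] [-179.9885   -0.114   179.8542] q [ 18.  18.  22.  84.  -7.  80. 131.] F [ 0.   0.7 -2.2] grip 0.0356 t 32.1
rotvec [-0.0113 -0.114  -0.1457] shift cur axes [-0.0819  0.3235 -0.0113] shift target axes [-0.0828  0.3233 -0.0111]
```

```bash
python3 -m creep '[{"tx":-0.0118,"ty":0.0462,"tz":0,"rx":0,"ry":0,"rz":0},{"tx":-0.0118,"ty":0.0462,"tz":0,"rx":0,"ry":0,"rz":0},{"tx":-0.0118,"ty":0.0462,"tz":0,"rx":0,"ry":0,"rz":0},{"tx":-0.0118,"ty":0.0462,"tz":0,"rx":0,"ry":0,"rz":0},{"tx":-0.0118,"ty":0.0462,"tz":0,"rx":0,"ry":0,"rz":0},{"tx":-0.0118,"ty":0.0462,"tz":0,"rx":0,"ry":0,"rz":0},{"tx":-0.0118,"ty":0.0462,"tz":0,"rx":0,"ry":0,"rz":0},{"tx":0,"ty":0,"tz":0,"rx":0,"ry":0,"rz":0},{"tx":0,"ty":0,"tz":0,"rx":0,"ry":0,"rz":0}]';python3 d.py .584 -.076 .125 181 0;  python3 - <<'E'
from h import *
snap('wrist','w17')
E
```

```text
time_s: 33.22
tool_pos: [0.5839, -0.0761, 0.2561]
tool_rot: [180.0, -0.3, 179.9]
force: [0.5, 0.2, -1.7]
grip_width: 0.0353
now [ 0.5839 -0.0761  0.2561] [179.9581  -0.2985 179.8653] q [-5. 11. 11. 92. -2. 78. 96.] F [ 0.5  0.2 -1.7] grip 0.0353 t 33.225
rotvec [ 0.0449 -0.298  -1.1348] shift cur axes [-0.0007 -0.      0.1311] shift target axes [-0.0001  0.0001  0.1311]
```

View pics/w17.png

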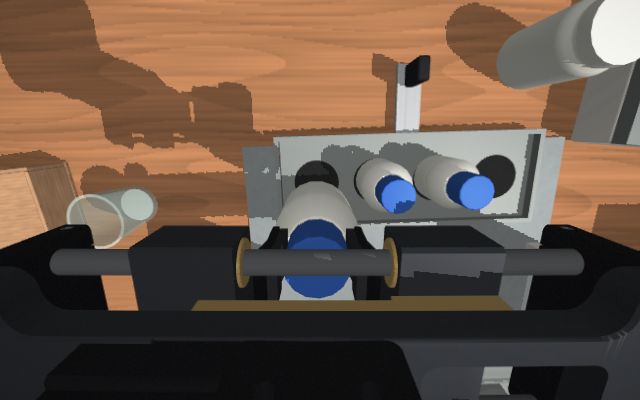

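```bash
python3 -m creep '[{"tx":0,"ty":0,"tz":0.045,"rx":0,"ry":0,"rz":0},{"tx":0,"ty":0,"tz":0.045,"rx":0,"ry":0,"rz":0},{"tx":0,"ty":0,"tz":0.035,"rx":0,"ry":0,"rz":0},{"tx":0,"ty":0,"tz":0.005,"rx":0,"ry":0,"rz":0},{"tx":0,"ty":0,"tz":0,"rx":0,"ry":0,"rz":0}]';python3 d.py .584 -.076 .115 181 0
```

```text
time_s: 33.9
tool_pos: [0.5842, -0.0762, 0.1276]
tool_rot: [179.9, -0.2, 179.8]
force: [0.1, 1.1, -1.5]
grip_width: 0.0357
now [ 0.5842 -0.0762  0.1276] [179.9118  -0.1792 179.7803] q [ -4.  16.  10. 101.  -3.  64.  97.] F [ 0.1  1.1 -1.5] grip 0.0357 t 33.9
rotvec [ 0.0901 -0.1782 -1.2198] shift cur axes [0.0001 0.0001 0.0126] shift target axes [0.0002 0.0002 0.0126]
```

```bash
python3 -m creep '[{"tx":0,"ty":0,"tz":0.007,"rx":0,"ry":0,"rz":0},{"tx":0,"ty":0,"tz":0.004,"rx":0,"ry":0,"rz":0},{"tx":0,"ty":0,"tz":0.002,"rx":0,"ry":0,"rz":0},{"tx":0,"ty":0,"tz":0,"rx":0,"ry":0,"rz":0}]';python3 -m creep '[{"tx":0,"ty":0,"tz":0,"rx":0,"ry":0,"rz":0},{"tx":0,"ty":0,"tz":0,"rx":0,"ry":0,"rz":0},{"tx":0,"ty":0,"tz":0,"rx":0,"ry":0,"rz":0},{"tx":0,"ty":0,"tz":-0.03,"rx":0,"ry":0,"rz":0},{"tx":0,"ty":0,"tz":-0.05,"rx":0,"ry":0,"rz":0},{"tx":0,"ty":0,"tz":-0.06,"rx":0,"ry":0,"rz":0},{"tx":0.05,"ty":0,"tz":0,"rx":0,"ry":0,"rz":0},{"tx":0.05,"ty":0,"tz":0,"rx":0,"ry":0,"rz":0}]' 0.065;  python3 - <<'E'
from h import *
snap('side','s18');snap('top','t18');snap('wrist','w18')
E
python3 d.py .455 .040 .25 180 0
```

```text
time_s: 34.4
tool_pos: [0.5861, -0.0752, 0.1173]
tool_rot: [179.9, 0.1, 179.9]
force: [-1.7, 0.1, 8.9]
grip_width: 0.0355
time_s: 35.4
tool_pos: [0.4836, -0.0751, 0.2547]
tool_rot: [179.9, -0.2, 179.9]
force: [-0.3, 1.0, 0.5]
grip_width: 0.0651
now [ 0.4825 -0.0751  0.2542] [179.8451  -0.2322 179.8499] q [ -5.  -2.  11. 105.   0.  77.  95.] F [0.5 0.4 0.5] grip 0.0648 t 35.55
rotvec [ 0.1552 -0.232  -0.1504] shift cur axes [0.0278 0.115  0.0046] shift target axes [0.0275 0.1151 0.0042]
```

View pics/s18.png

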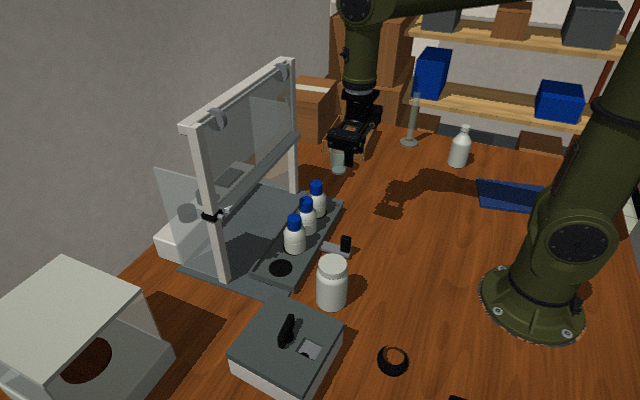

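View pics/t18.png

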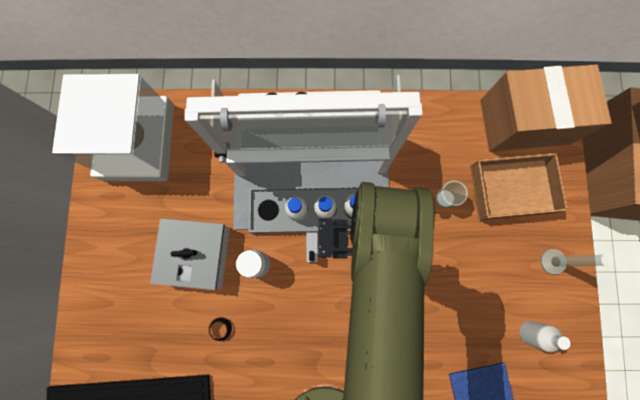

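```bash
python3 cap.py s18; python3 cap.py t18; python3 cap.py w18; python3 - <<'E'
from h import *
c=load('s18')
# expected cap top center/body for bottles standing on tray floor
for p in [(.5795,.084),(.5815,.004),(.584,-.076)]:
    print(proj(c,[(p[0],p[1],.018+.0895),(p[0],p[1],.123)]).round(1).tolist())
im=c['pixels'][165:275,260:360,::-1];cv2.imwrite('pics/s18c.png',cv2.resize(im,None,fx=5,fy=5,interpolation=2))
E
```

```text
[ 411   47   41   54 1525] [ 0.4795 -1.1415  0.1   ]
[ 535   80   50   44 1710] [-0.0556 -1.0241  0.1   ]
[478 179  66  13 233] [ 0.0712 -0.3339  0.1   ]
[310 180  12  16 170] [ 0.5931 -0.0822  0.1   ]
[479 192  53  22 502] [ 0.1046 -0.2213  0.1   ]
[300 196  13  17 193] [ 0.5854 -0.0011  0.1   ]
[287 213  14  18 219] [0.5822 0.0775 0.1   ]
[319 197  13  14 150] [0.5843 0.0041 0.1   ]
[288 198  13  14 149] [0.5804 0.0831 0.1   ]
[ 450  363   62   37 1470] [ 0.15  -0.374  0.1  ]
[301 276  32  24 715] [ 0.5881 -0.0757  0.1   ]
[371 276  15  24 201] [ 0.5883 -0.0054  0.1   ]
[[293.3, 221.3], [293.1, 216.6]]
[[306.2, 203.2], [306.2, 198.6]]
[[317.6, 187.0], [317.7, 182.5]]
```

View pics/s18c.png

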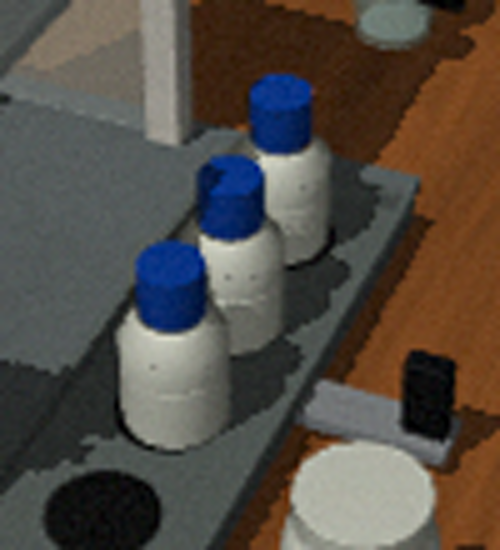

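```bash
python3 - <<'E'
from h import *
print(ray(load('w18'),[(0,0)],.068)); print(ray(load('w17'),[(428,68),(405,75)],.068).round(4))
E
python3 -m creep '[{"tx":0.02,"ty":0.04,"tz":0,"rx":0,"ry":0,"rz":0},{"tx":0.02,"ty":0.04,"tz":0,"rx":0,"ry":0,"rz":0},{"tx":0.02,"ty":0.034,"tz":0,"rx":0,"ry":0,"rz":0},{"tx":0,"ty":0,"tz":0,"rx":0,"ry":0,"rz":0}]' 0; python3 d.py .422 .040 .06 180 0;python3 - <<'E'
from h import *
snap('wrist','w19')
E
```

```text
[[ 0.2799145  -0.39708813  0.068     ]]
[[0.4512 0.0431 0.068 ]
 [0.4582 0.0189 0.068 ]]
time_s: 36.05
tool_pos: [0.4245, 0.0421, 0.2548]
tool_rot: [179.9, -0.2, -179.8]
force: [-0.1, -0.5, -0.9]
grip_width: 0.0331
now [0.4245 0.0421 0.2548] [ 179.8522   -0.2063 -179.7937] q [-11.  -9.   2. 112.   0.  77.  81.] F [-0.1 -0.5 -0.9] grip 0.0331 t 36.05
rotvec [ 0.1474 -0.2066  0.2061] shift cur axes [ 0.0018 -0.0026  0.1948] shift target axes [ 0.0025 -0.0021  0.1948]
```

View pics/w19.png

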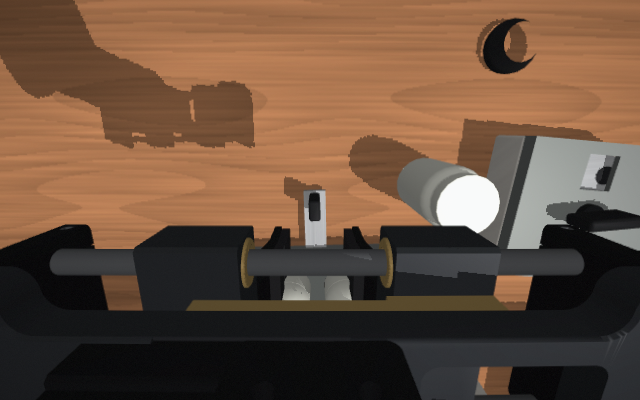

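```bash
python3 - <<'E'
from h import *
c=load('w19')
print(ray(c,[(315,192),(314,212),(308,200),(321,200)],.068).round(4)); print(ray(c,[(468,205)],.128).round(4))
cv2.imwrite('pics/w19c.png',cv2.resize(c['pixels'][180:250,280:350,::-1],None,fx=8,fy=8,interpolation=0))
E
```

```text
[[0.427  0.0404 0.068 ]
 [0.4515 0.0393 0.068 ]
 [0.4367 0.0321 0.068 ]
 [0.4367 0.0475 0.068 ]]
[[0.4263 0.1897 0.128 ]]
```

View pics/w19c.png

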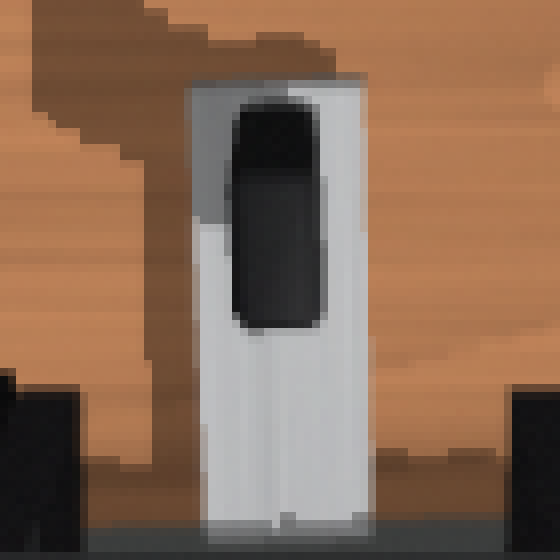

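```bash
python3 -m creep '[{"tx":0.004,"ty":-0.002,"tz":0.05,"rx":0,"ry":0,"rz":0},{"tx":0,"ty":0,"tz":0.05,"rx":0,"ry":0,"rz":0},{"tx":0,"ty":0,"tz":0.04,"rx":0,"ry":0,"rz":0},{"tx":0,"ty":0,"tz":0,"rx":0,"ry":0,"rz":0}]'; python3 d.py .421 .040 .06 180 0
```

```text
time_s: 36.6
tool_pos: [0.4183, 0.036, 0.112]
tool_rot: [180.0, -0.6, 179.8]
force: [-0.1, 0.4, 0.7]
grip_width: 0.0004
now [0.4183 0.036  0.112 ] [179.9669  -0.6174 179.7703] q [-11.  -2.   3. 123.  -0.  60.  81.] F [-0.1  0.4  0.7] grip 0.0004 t 36.6
rotvec [ 0.0343 -0.6173 -0.2298] shift cur axes [-0.0033  0.004   0.052 ] shift target axes [-0.0027  0.004   0.052 ]
```

```bash
python3 -m creep '[{"tx":-0.001,"ty":0.003,"tz":0.026,"rx":0,"ry":0,"rz":0},{"tx":0,"ty":0,"tz":0.022,"rx":0,"ry":0,"rz":0},{"tx":0,"ty":0,"tz":0,"rx":0,"ry":0,"rz":0}]'; python3 d.py .421 .040 .06 181.3 0
```

```text
time_s: 36.98
tool_pos: [0.4214, 0.04, 0.0671]
tool_rot: [179.9, -0.3, 179.8]
force: [0.5, -0.1, -0.0]
grip_width: 0.0006
now [0.4214 0.04   0.0671] [179.9025  -0.2717 179.829 ] q [-11.   1.   2. 125.  -0.  54.  81.] F [ 0.5 -0.1 -0. ] grip 0.0006 t 36.975
rotvec [ 0.101  -0.2704 -1.4712] shift cur axes [ 0.0003 -0.      0.0071] shift target axes [0.0004 0.     0.0071]
```

```bash
python3 -m creep '[{"tx":0,"ty":0,"tz":0.005,"rx":0,"ry":0,"rz":-1.4},{"tx":-0.003,"ty":0,"tz":0,"rx":0,"ry":0,"rz":0},{"tx":-0.004,"ty":0,"tz":0,"rx":0,"ry":0,"rz":0},{"tx":-0.006,"ty":0,"tz":0,"rx":0,"ry":0,"rz":0},{"tx":-0.008,"ty":0,"tz":0,"rx":0,"ry":0,"rz":0},{"tx":-0.01,"ty":0,"tz":0,"rx":0,"ry":0,"rz":0},{"tx":-0.01,"ty":0,"tz":0,"rx":0,"ry":0,"rz":0},{"tx":-0.01,"ty":0,"tz":0,"rx":0,"ry":0,"rz":0},{"tx":-0.01,"ty":0,"tz":0,"rx":0,"ry":0,"rz":0}]'; python3 d.py .584 .044 .06 181.3 0;python3 - <<'E'
from h import *
snap('side','s20')
E
```

```text
time_s: 38.1
tool_pos: [0.4823, 0.0421, 0.0612]
tool_rot: [179.9, -0.2, -178.7]
force: [-2.4, 1.7, 1.2]
grip_width: 0.0004
now [0.4823 0.0421 0.0612] [ 179.8674   -0.2498 -178.7086] q [-11.   9.   3. 118.  -1.  54.  84.] F [-2.4  1.7  1.2] grip 0.0004 t 38.1
rotvec [ 0.1327 -0.2498 -0.0089] shift cur axes [-0.1017 -0.0004  0.0008] shift target axes [-0.1017 -0.0004  0.0012]
```

View pics/s20.png

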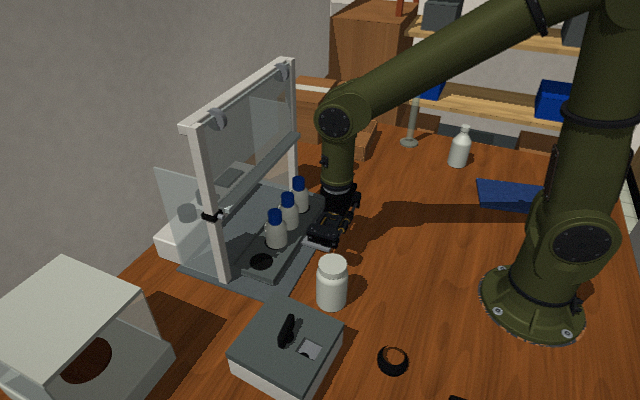

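```bash
python3 -m creep '[{"tx":-0.01,"ty":0,"tz":0,"rx":0,"ry":0,"rz":0},{"tx":-0.01,"ty":0,"tz":0,"rx":0,"ry":0,"rz":0},{"tx":-0.01,"ty":0,"tz":0,"rx":0,"ry":0,"rz":0},{"tx":-0.01,"ty":0,"tz":0,"rx":0,"ry":0,"rz":0},{"tx":-0.01,"ty":0,"tz":0,"rx":0,"ry":0,"rz":0},{"tx":-0.01,"ty":0,"tz":0,"rx":0,"ry":0,"rz":0},{"tx":-0.01,"ty":0,"tz":0,"rx":0,"ry":0,"rz":0},{"tx":-0.01,"ty":0,"tz":0,"rx":0,"ry":0,"rz":0},{"tx":-0.008,"ty":0,"tz":0,"rx":0,"ry":0,"rz":0},{"tx":-0.004,"ty":0,"tz":0,"rx":0,"ry":0,"rz":0}]'; python3 d.py .584 .044 .06 181.3 0;python3 - <<'E'
from h import *
snap('side','s21');snap('top','t21')
E
```

```text
time_s: 39.4
tool_pos: [0.5743, 0.0438, 0.061]
tool_rot: [179.9, -0.2, -178.7]
force: [-1.9, 1.3, 0.3]
grip_width: 0.0003
now [0.5743 0.0438 0.061 ] [ 179.8874   -0.2205 -178.7266] q [-10.  19.   4. 105.  -2.  56.  86.] F [-1.9  1.3  0.3] grip 0.0003 t 39.4
rotvec [ 0.1127 -0.2205 -0.0268] shift cur axes [-0.0097 -0.      0.0009] shift target axes [-0.0097 -0.      0.001 ]
```

View pics/s21.png

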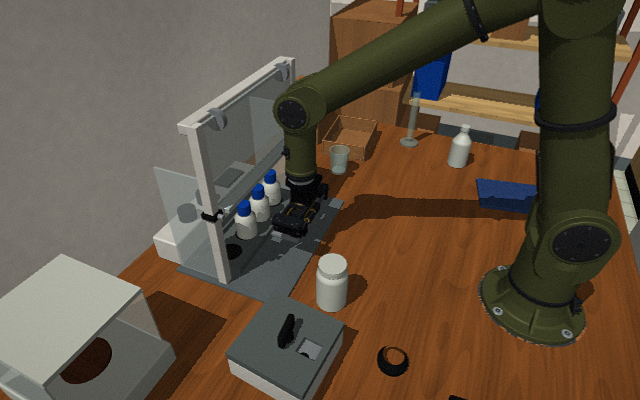

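```bash
python3 -m creep '[{"tx":-0.003,"ty":0,"tz":0,"rx":0,"ry":0,"rz":0},{"tx":-0.003,"ty":0,"tz":0,"rx":0,"ry":0,"rz":0},{"tx":-0.002,"ty":0,"tz":0,"rx":0,"ry":0,"rz":0}]';python3 -m creep '[{"tx":-0.002,"ty":0,"tz":0,"rx":0,"ry":0,"rz":0},{"tx":-0.001,"ty":0,"tz":0,"rx":0,"ry":0,"rz":0}]'
```

```text
time_s: 39.88
tool_pos: [0.5816, 0.0438, 0.061]
tool_rot: [179.9, -0.3, -178.7]
force: [-6.9, -0.4, 4.8]
grip_width: 0.0005
time_s: 40.12
tool_pos: [0.5817, 0.0438, 0.0608]
tool_rot: [179.9, -0.6, -178.7]
force: [-12.1, -1.8, 10.0]
grip_width: 0.0007
```

```bash
python3 -m creep '[{"tx":0,"ty":0,"tz":0,"rx":0,"ry":0,"rz":0},{"tx":0,"ty":0,"tz":0,"rx":0,"ry":0,"rz":0},{"tx":0.01,"ty":0,"tz":0,"rx":0,"ry":0,"rz":0},{"tx":0.03,"ty":0,"tz":-0.01,"rx":0,"ry":0,"rz":0},{"tx":0.04,"ty":0,"tz":-0.04,"rx":0,"ry":0,"rz":0},{"tx":0.04,"ty":0,"tz":-0.045,"rx":0,"ry":0,"rz":0},{"tx":0,"ty":0,"tz":-0.05,"rx":0,"ry":0,"rz":0},{"tx":0,"ty":0,"tz":-0.05,"rx":0,"ry":0,"rz":0}]';python3 - <<'E'
from h import *
snap('side','s22');snap('top','t22')
E
python3 d.py .453 .356 .25 180 0
```

```text
time_s: 41.12
tool_pos: [0.4654, 0.0413, 0.2584]
tool_rot: [179.8, -0.1, -178.7]
force: [1.3, -0.0, -0.3]
grip_width: 0.0005
now [0.469  0.0417 0.2628] [ 179.7692    0.5278 -178.7175] q [-11.  -4.   3. 107.   0.  77.  83.] F [0.5 0.7 0.5] grip 0.001 t 41.225
rotvec [0.2366 0.5251 1.2836] shift cur axes [0.0091 0.3146 0.014 ] shift target axes [0.016  0.3143 0.0128]
```

View pics/t22.png

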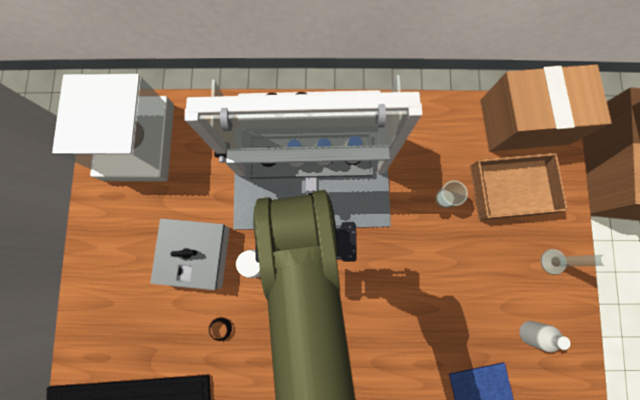

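View pics/s22.png

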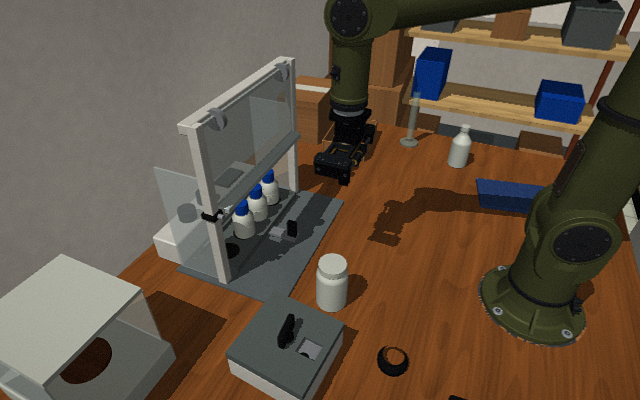

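```bash
python3 -m creep '[{"tx":0,"ty":0.045,"tz":-0.02,"rx":0,"ry":0,"rz":0},{"tx":0,"ty":0.05,"tz":0,"rx":0,"ry":0,"rz":0},{"tx":0,"ty":0.055,"tz":0,"rx":0,"ry":0,"rz":0},{"tx":0,"ty":0.055,"tz":0,"rx":0,"ry":0,"rz":0},{"tx":0,"ty":0.055,"tz":0,"rx":0,"ry":0,"rz":0},{"tx":0,"ty":0.05,"tz":0,"rx":0,"ry":0,"rz":0},{"tx":0,"ty":0,"tz":0,"rx":0,"ry":0,"rz":0},{"tx":0,"ty":0,"tz":0,"rx":0,"ry":0,"rz":0}]' 0.06;python3 - <<'E'
from h import *
snap('wrist','w23')
E
python3 d.py .4525 .361 .25 180 0
```

```text
time_s: 42.22
tool_pos: [0.459, 0.3504, 0.2764]
tool_rot: [179.9, -0.2, -178.7]
force: [0.1, 0.3, -0.0]
grip_width: 0.0591
now [0.4593 0.3497 0.2767] [ 179.922    -0.2161 -178.8134] q [-28.   9. -13.  91.   2.  80.  50.] F [ 0.9 -0.4  0. ] grip 0.0595 t 42.275
rotvec [ 0.0758 -0.2169  1.1865] shift cur axes [0.0065 0.0114 0.0267] shift target axes [0.0068 0.0113 0.0267]
```

View pics/w23.png

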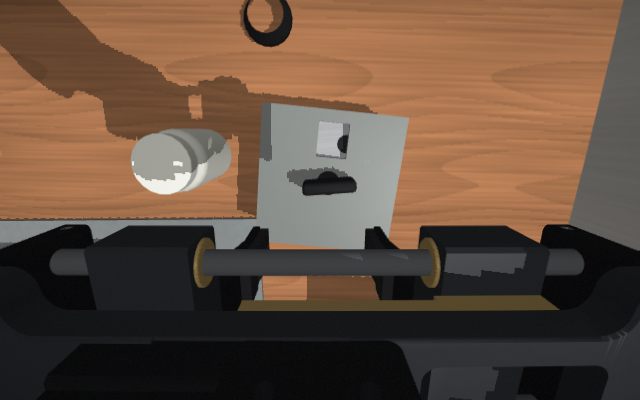

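```bash
python3 - <<'E'
from h import *
c=load('w23')
cv2.imwrite('pics/w23c.png',cv2.resize(c['pixels'][95:220,250:420,::-1],None,fx=4.6,fy=4.6,interpolation=2))
E
```

```text
(no output)
```

View pics/w23c.png

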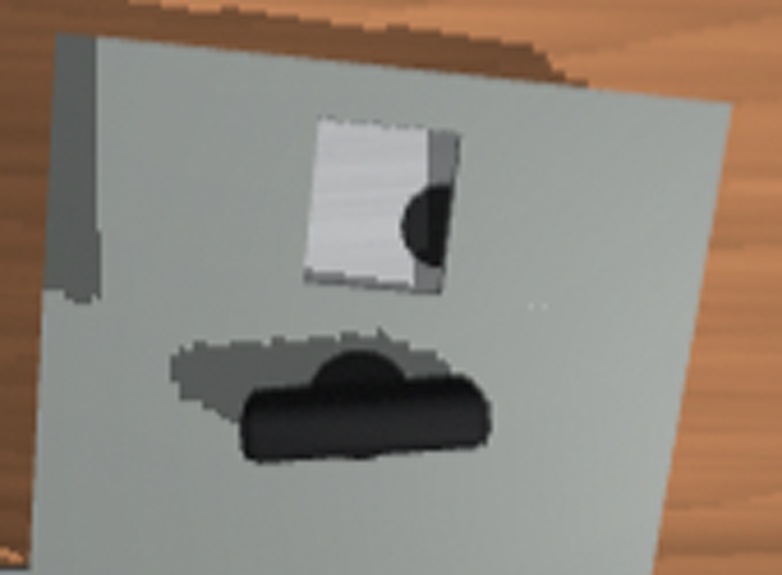

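```bash
python3 - <<'E'
from h import *
np.set_printoptions(precision=4,suppress=True)
c=load('w23');f=lambda x,y:(250+x/4.6,95+y/4.6)
k=ray(c,[f(243,440),f(490,428)],.114);print('knob',k,k.mean(0),np.degrees(np.arctan2(*(k[1]-k[0])[[1,0]])))
w=ray(c,[f(318,118),f(462,132),f(441,294),f(304,280)],.076);print('win',w,w.mean(0))
print('edge',ray(c,[f(57,33),f(732,103),f(652,575),f(30,570)],.076))
print('disc',ray(c,[f(402,222)],.07))
u=w[0]+w[1]-w[2]-w[3];a=np.degrees(np.arctan2(u[1],u[0]));print(a)
print('axis',w.mean(0)-.0505*u/np.linalg.norm(u))
E
```

```text
knob [[0.4548 0.3353 0.114 ]
 [0.4507 0.3935 0.114 ]] [0.4528 0.3644 0.114 ] 94.08712433163707
win [[0.3801 0.3516 0.076 ]
 [0.3827 0.3879 0.076 ]
 [0.4232 0.3845 0.076 ]
 [0.4204 0.3489 0.076 ]] [0.4016 0.3682 0.076 ]
edge [[0.3612 0.2866 0.076 ]
 [0.374  0.4552 0.076 ]
 [0.4984 0.446  0.076 ]
 [0.5006 0.2758 0.076 ]]
disc [[0.4054 0.3741 0.07  ]]
175.76318864621894
axis [0.452  0.3645 0.076 ]
```

```bash
python3 -m creep '[{"tx":0.0068,"ty":0.0135,"tz":0.02,"rx":0,"ry":0,"rz":-10.3},{"tx":0,"ty":0,"tz":0.02,"rx":0,"ry":0,"rz":-10.3},{"tx":0,"ty":0,"tz":0.02,"rx":0,"ry":0,"rz":-10.3},{"tx":0,"ty":0,"tz":0.02,"rx":0,"ry":0,"rz":-10.3},{"tx":0,"ty":0,"tz":0,"rx":0,"ry":0,"rz":-10.3},{"tx":0,"ty":0,"tz":0,"rx":0,"ry":0,"rz":-10.3},{"tx":0,"ty":0,"tz":0,"rx":0,"ry":0,"rz":-10.3},{"tx":0,"ty":0,"tz":0,"rx":0,"ry":0,"rz":-10.3},{"tx":0,"ty":0,"tz":0,"rx":0,"ry":0,"rz":-10.3},{"tx":0,"ty":0,"tz":0,"rx":0,"ry":0,"rz":0}]' 0.06;python3 - <<'E'
from h import *
snap('wrist','w24')
E
python3 d.py .4523 .3635 .11 274.1 0
```

```text
time_s: 43.52
tool_pos: [0.4522, 0.3629, 0.1973]
tool_rot: [179.8, 0.1, -86.3]
force: [-0.1, 0.4, 0.2]
grip_width: 0.0599
now [0.452  0.3632 0.1973] [179.8102   0.1185 -86.3471] q [-22.  13. -22.  97.   5.  71. 138.] F [ 0.9 -0.7  0.5] grip 0.0599 t 43.575
rotvec [ 0.1893  0.1192 -0.4469] shift cur axes [-0.0001 -0.0006  0.0873] shift target axes [-0.0003 -0.0004  0.0873]
```

View pics/w24.png

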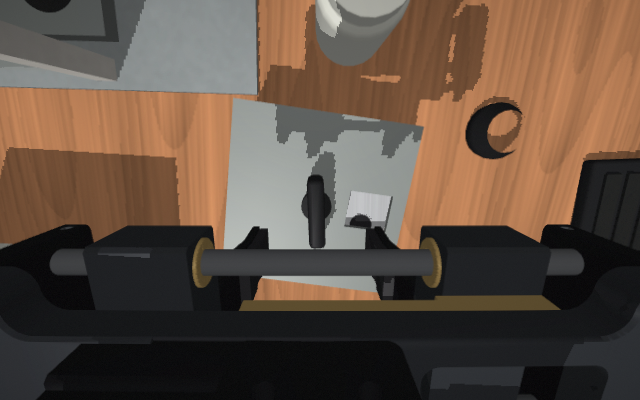

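```bash
python3 -m creep '[{"tx":0,"ty":0,"tz":0.04,"rx":0,"ry":0,"rz":0},{"tx":0,"ty":0,"tz":0.03,"rx":0,"ry":0,"rz":0},{"tx":0,"ty":0,"tz":0.014,"rx":0,"ry":0,"rz":0},{"tx":0,"ty":0,"tz":0,"rx":0,"ry":0,"rz":0},{"tx":0,"ty":0,"tz":0,"rx":0,"ry":0,"rz":0}]';python3 d.py .4523 .3635 .11 274.1 0; python3 -m creep '[{"tx":0,"ty":0,"tz":0,"rx":0,"ry":0,"rz":0},{"tx":0,"ty":0,"tz":0,"rx":0,"ry":0,"rz":0},{"tx":0,"ty":0,"tz":0,"rx":0,"ry":0,"rz":0},{"tx":0,"ty":0,"tz":0,"rx":0,"ry":0,"rz":0},{"tx":0,"ty":0,"tz":0,"rx":0,"ry":0,"rz":0}]' 0 15;python3 d.py .4523 .3635 .11 175.8 0
```

```text
time_s: 44.2
tool_pos: [0.4517, 0.3653, 0.1145]
tool_rot: [179.9, 0.2, -86.1]
force: [0.4, 0.8, -0.1]
grip_width: 0.0597
now [0.4517 0.3653 0.1145] [179.8774   0.2032 -86.0637] q [-23.  17. -22. 102.   7.  62. 137.] F [ 0.4  0.8 -0.1] grip 0.0597 t 44.2
rotvec [ 0.1223  0.2034 -0.1635] shift cur axes [ 0.0018 -0.0005  0.0045] shift target axes [ 0.0018 -0.0005  0.0045]
time_s: 44.82
tool_pos: [0.4509, 0.3647, 0.1131]
tool_rot: [179.8, 0.1, -86.0]
force: [-0.5, -0.4, -1.1]
grip_width: 0.018
now [0.4509 0.3647 0.1131] [179.7677   0.1328 -86.0229] q [-23.  17. -22. 102.   7.  62. 137.] F [-0.5 -0.4 -1.1] grip 0.018 t 44.825
rotvec [ 0.2862 -0.1004 98.1771] shift cur axes [ 0.0013 -0.0013  0.0031] shift target axes [-0.0015 -0.0011  0.0031]
```

```bash
python3 -m creep '[{"tx":0,"ty":0,"tz":0.003,"rx":0,"ry":0,"rz":0},{"tx":0,"ty":0,"tz":0,"rx":0,"ry":0,"rz":0},{"tx":0,"ty":0,"tz":0,"rx":0,"ry":0,"rz":0}]';python3 -m creep '[{"tx":0,"ty":0,"tz":0,"rx":0,"ry":0,"rz":9.8},{"tx":0,"ty":0,"tz":0,"rx":0,"ry":0,"rz":9.8},{"tx":0,"ty":0,"tz":0,"rx":0,"ry":0,"rz":9.8},{"tx":0,"ty":0,"tz":0,"rx":0,"ry":0,"rz":0}]';python3 d.py .4523 .3635 .11 175.8 0
```

```text
time_s: 45.2
tool_pos: [0.4523, 0.365, 0.1127]
tool_rot: [180.0, 0.2, -86.0]
force: [-1.3, -3.7, 11.4]
grip_width: 0.0136
time_s: 45.7
tool_pos: [0.4526, 0.3649, 0.1127]
tool_rot: [179.9, 0.1, -115.5]
force: [0.2, -3.0, 11.5]
grip_width: 0.0137
now [0.4526 0.3649 0.1127] [ 179.9025    0.1484 -115.5388] q [-26.  17. -18. 102.   6.  62. 109.] F [ 0.2 -3.  11.5] grip 0.0137 t 45.7
rotvec [ 0.1745  0.0718 68.6613] shift cur axes [ 0.0014 -0.0004  0.0027] shift target axes [ 0.0002 -0.0015  0.0027]
```

Turning works (grip 13.7 mm, low force). Continue the remaining 68.6°.

```bash
python3 -m creep '[{"tx":0,"ty":0,"tz":0,"rx":0,"ry":0,"rz":9.8},{"tx":0,"ty":0,"tz":0,"rx":0,"ry":0,"rz":9.8},{"tx":0,"ty":0,"tz":0,"rx":0,"ry":0,"rz":9.8},{"tx":0,"ty":0,"tz":0,"rx":0,"ry":0,"rz":9.8},{"tx":0,"ty":0,"tz":0,"rx":0,"ry":0,"rz":9.8},{"tx":0,"ty":0,"tz":0,"rx":0,"ry":0,"rz":9.8},{"tx":0,"ty":0,"tz":0,"rx":0,"ry":0,"rz":9.8},{"tx":0,"ty":0,"tz":0,"rx":0,"ry":0,"rz":0},{"tx":0,"ty":0,"tz":0,"rx":0,"ry":0,"rz":0}]';python3 d.py .4523 .3635 .11 175.8 0;python3 -m creep '[{"tx":0,"ty":0,"tz":0,"rx":0,"ry":0,"rz":0},{"tx":0,"ty":0,"tz":0,"rx":0,"ry":0,"rz":0},{"tx":0,"ty":0,"tz":0,"rx":0,"ry":0,"rz":0},{"tx":0,"ty":0,"tz":-0.05,"rx":0,"ry":0,"rz":0},{"tx":0,"ty":0,"tz":-0.05,"rx":0,"ry":0,"rz":0},{"tx":0,"ty":0,"tz":-0.05,"rx":0,"ry":0,"rz":0}]' 0.05;python3 - <<'E'
from h import *
c=snap('wrist','w25');cv2.imwrite('pics/w25c.png',cv2.resize(c['pixels'][95:220,250:420,::-1],None,fx=4.6,fy=4.6,interpolation=2))
E
```

```text
time_s: 46.82
tool_pos: [0.453, 0.3642, 0.1127]
tool_rot: [179.9, -0.0, 175.9]
force: [-0.2, -3.6, 11.4]
grip_width: 0.0141
now [0.453  0.3642 0.1127] [179.8633  -0.0191 175.9171] q [-34.  16.  -9. 102.   3.  62.  43.] F [-0.2 -3.6 11.4] grip 0.0141 t 46.825
rotvec [ 0.1367 -0.0192  0.1171] shift cur axes [ 0.0006 -0.0008  0.0027] shift target axes [ 0.0006 -0.0008  0.0027]
time_s: 47.58
tool_pos: [0.4511, 0.3643, 0.2613]
tool_rot: [179.9, -0.3, 176.0]
force: [-0.8, -0.1, -0.0]
grip_width: 0.0493
```

View pics/w25c.png

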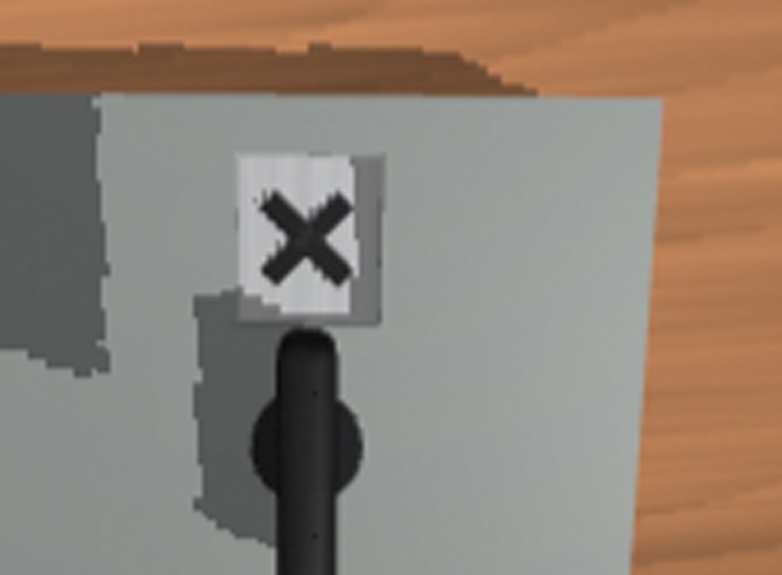

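```bash
python3 - <<'E'
from h import *
S=snap('side','s26');T=snap('top','t26');np.set_printoptions(precision=4,suppress=True)
def g(c,x0,y0,x1,y1): return c['pixels'][y0:y1,x0:x1].astype(int)
S0=load('side0');S7=load('s7')
print('handle shift vs start',cv2.phaseCorrelate(*[cv2.cvtColor(c['pixels'][210:245,278:308],cv2.COLOR_RGB2GRAY).astype(np.float32) for c in (S0,S)]))
print('sash/collar diff vs s7',np.abs(g(S,205,190,245,222)-g(S7,205,190,245,222)).mean(), np.abs(g(S,250,130,300,180)-g(S7,250,130,300,180)).mean())
print('big diff',np.abs(g(S,312,250,350,312)-g(S0,312,250,350,312)).mean(),'beaker',np.abs(g(S,328,143,352,175)-g(S0,328,143,352,175)).mean())
cv2.imwrite('pics/s26c.png',cv2.resize(S['pixels'][100:290,160:360,::-1],None,fx=3.15,fy=3.15,interpolation=2))
for c in (S0,S):
    r=cv2.cvtColor(c['pixels'],cv2.COLOR_RGB2GRAY)[215:242,282:304]<14
    ys,xs=np.nonzero(r);print('handle dark centroid',xs.mean()+282,ys.mean()+215,r.sum())
E
python3 cap.py s26 | tail -4; python3 cap.py t26
```

```text
handle shift vs start ((-12.872304934869657, 1.0593655048412778), 0.4033605385709692)
sash/collar diff vs s7 18.852864583333332 47.84
big diff 22.540888511601583 beaker 18.32074652777778
handle dark centroid 291.7142857142857 227.86466165413535 133
handle dark centroid 291.72614107883817 226.59751037344398 482
[ 411   48   41   53 1491] [ 0.4775 -1.1346  0.1   ]
[ 535   79   37   43 1081] [-0.0262 -1.0385  0.1   ]
[ 477  179   67   34 1496] [ 0.1008 -0.2711  0.1   ]
[235 199  14  17 163] [0.7333 0.0851 0.1   ]
[ 450  364   62   36 1562] [ 0.15  -0.375  0.1  ]
```

View pics/s26c.png

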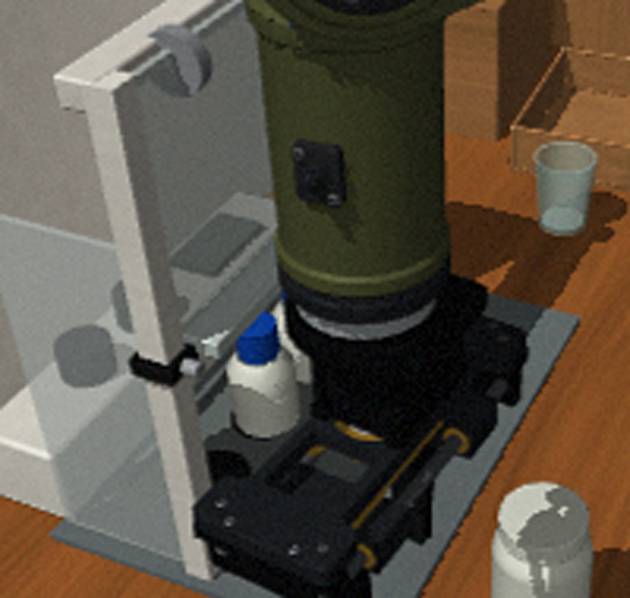

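View pics/t26.png

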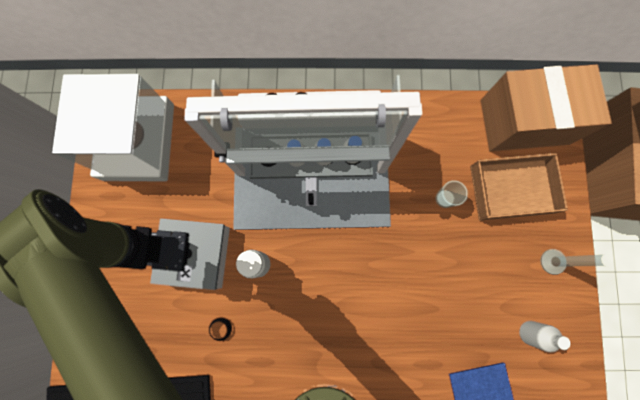

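```bash
python3 -m creep '[{"tx":0.03,"ty":-0.05,"tz":-0.04,"rx":0,"ry":0,"rz":0},{"tx":0,"ty":-0.06,"tz":0,"rx":0,"ry":0,"rz":0},{"tx":0,"ty":-0.06,"tz":0,"rx":0,"ry":0,"rz":0},{"tx":0,"ty":-0.06,"tz":0,"rx":0,"ry":0,"rz":0},{"tx":0,"ty":-0.06,"tz":0,"rx":0,"ry":0,"rz":0},{"tx":0,"ty":-0.06,"tz":0,"rx":0,"ry":0,"rz":0},{"tx":0,"ty":-0.06,"tz":0,"rx":0,"ry":0,"rz":0},{"tx":0,"ty":0,"tz":0,"rx":0,"ry":0,"rz":0}]';python3 - <<'E'
from h import *
S=snap('side','s27');T=snap('top','t27');np.set_printoptions(precision=4,suppress=True)
S0=load('side0');S7=load('s7');T0=load('top0');T7=load('t7')
def sh(a,b,x0,y0,x1,y1):
    p=[cv2.cvtColor(c['pixels'][y0:y1,x0:x1],cv2.COLOR_RGB2GRAY).astype(np.float32) for c in (a,b)]
    t=p[0][4:-4,4:-4];r=cv2.matchTemplate(p[1],t,cv2.TM_CCOEFF_NORMED);i=np.unravel_index(r.argmax(),r.shape);return (i[1]-4,i[0]-4,round(float(r.max()),3))
print('handle side',sh(S0,S,280,212,305,245),'handle top',sh(T0,T,298,180,325,215))
print('rail end side',sh(S7,S,210,190,245,220),'top',sh(T7,T,212,140,260,172))
print('big',sh(S0,S,308,245,355,318),sh(T0,T,228,240,275,285),'beaker',sh(S0,S,322,138,356,180),sh(T0,T,430,172,475,212))
cv2.imwrite('pics/s27c.png',cv2.resize(S['pixels'][100:290,160:360,::-1],None,fx=3.15,fy=3.15,interpolation=2))
E
python3 ov3.py 27; python3 cap.py s27
```

```text
time_s: 48.72
tool_pos: [0.3957, -0.0413, 0.2936]
tool_rot: [179.9, -0.4, 175.5]
force: [1.3, 1.2, -0.3]
grip_width: 0.0497
handle side (np.int64(0), np.int64(0), 0.811) handle top (np.int64(0), np.int64(0), 0.768)
rail end side (np.int64(0), np.int64(0), 0.845) top (np.int64(0), np.int64(0), 0.999)
big (np.int64(0), np.int64(0), 0.997) (np.int64(0), np.int64(0), 1.0) beaker (np.int64(0), np.int64(0), 0.742) (np.int64(0), np.int64(0), 0.999)
[ 413   47   39   54 1488] [ 0.4789 -1.1488  0.1   ]
[ 535   80   50   44 1723] [-0.0553 -1.0252  0.1   ]
[262 169  12  14 111] [ 0.7415 -0.072   0.1   ]
[481 179  62  13 273] [ 0.0792 -0.3305  0.1   ]
[249 183  13  16 140] [0.7367 0.0076 0.1   ]
[479 191  50  22 413] [ 0.1052 -0.2185  0.1   ]
[235 199  14  17 161] [0.7332 0.0851 0.1   ]
```

View pics/s27c.png

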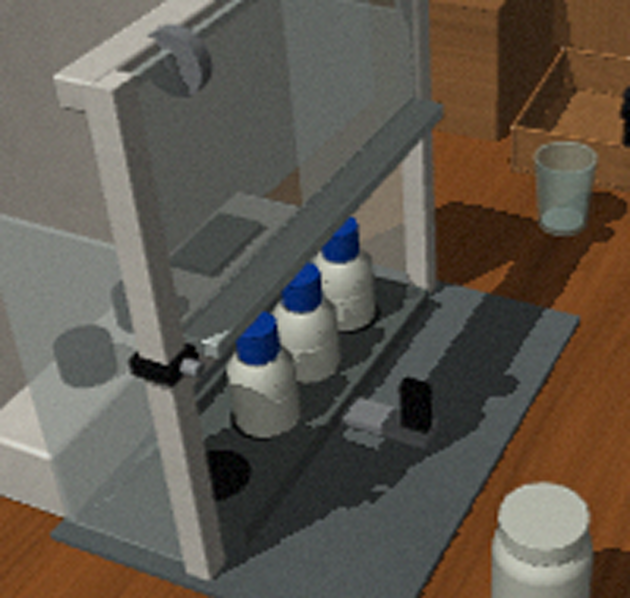

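```bash
python3 -c "
from cell import env
print(env.sign_off())"
```

```text
the job is handed in; nothing more can be done
None
```

The job is handed in after about 49 s of robot time. All four steps and the filter wheel are done, as far as the cameras show; the sign-off gave no verdict.

**What I did**
- Pushed the sash up by its rail to the height mark.
- Pulled the tray out to its stop.
- Stood all three small bottles that were present on the tray spots.
- Pushed the tray home until it hit the stop.
- Turned the wheel about 98° clockwise, so the cross sits in the window.

**Last checks**
- **Sash:** triangulation from all three cameras put the rail's middle about 4 mm above the collar's middle, with an uncertainty of roughly 2–3 mm. That is inside the 10 mm limit but not exactly level, and I left it there. The final pictures show it has not moved since that measurement.
- **Tray:** the handle matches its starting position to the pixel in both the side and top views.
- **Bottles:** all three stand upright on the tray, with their caps above the spots.
- **Cross:** about 1 mm from the middle of the window.
- **Big bottle and beaker:** neither has shifted in the side or top view.
- **Robot:** clear of everything at hand-in.

**What disagreed:** an early two-camera estimate of the rail height came out low, because I misread a corner in the picture. It also gave a rail-front position about 8 mm off my model. The later three-camera fit replaced it. The final picture matches were weaker in places (0.74–0.85), partly because of shadows; the positions still agreed.

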